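Pry up a sagging plate and shim it level

TASK

The heavy hinged plate sags at its front. Grip the pry bar, lay its blade over the fulcrum block and under the plate's front edge, and lever the edge up gently until it is a few millimetres above level (at most 10 mm above); the stiff hinge will hold it there while you lay the bar flat on the bench, clear of the plate and block. Then push the L-shaped spacer's foot squarely under the front edge, left or right of the block, until it meets the stiff sliding stop hidden under the plate (feel for it) and nudges it back by about 3 mm, not over 6, and press the plate down gently so that it rests level on the spacer; never force anything, and leave the other things where they are.

Things in the scene. Friction and masses are not known exactly. Their poses are not given: they have to be found in the camera images.
- plate (a joint): the heavy steel plate's hinge angle in rad: 0 = plate level, negative = front edge sagging, positive = front edge above level. 0.01 rad moves the front edge 1.5 mm. At the start between -0.040 and -0.032. The hinge is stiff: the plate stays at whatever angle it is left. Lifting the front edge takes about 16 to 20 N, pushing it down 5 to 9 N.
- plate_edge (a point): middle of the lower front edge of the plate (the edge facing the robot; it moves with the plate). The plate is 160 mm wide, 145 mm deep and 16 mm thick; its top has a low 5 mm rail along each side, 74 mm left and right of the middle. Edge height when level 23 mm above the bench, at the start about 17 to 18.2 mm; under it is open bench back to the spacer stop, which begins at least 22 mm behind the edge.
- platform: fixed hinge bracket that carries the plate; origin on the bench straight below the middle of the level plate's front edge; x points from the front edge back to the hinge (hinge line 150 mm behind the edge, 31 mm up), y to the left along the edge, z up.
- fulcrum: fixed steel fulcrum block, 34x32 mm, with a rounded ridge (radius 6 mm) along y on top, 26 mm above the bench; origin on the bench at its centre, 45 mm in front of the plate's front edge; axes as the platform's.
- stop (a joint): travel in m of the spacer stop: a bar 12 mm tall, 140 mm wide, parallel to the edge, on the bench hidden under the plate. About 6 N slides it back (away from the robot); it stays where left. 0 at the start; 0.001 to 0.006 is right, over 0.007 spoilt. Its place is not measured: its face starts 22 to 37 mm behind the plate's edge, to be found by feel.
- bar_grip (a point): centre of the black rubber handle of the loose straight steel pry bar (0.22 kg), 11 mm above the bar's flat underside. x points along the bar to its blade tip, y across, z up out of the bar. The handle is 120 long (60 each way), 16 wide, 22 tall; then a shaft 12 wide, 10 tall; then from 155 mm to 240 mm ahead of the grip a flat blade 22 wide, 4 thick. The underside is flush all along. Lies flat on the bench at the start.
- bar_tip (a point): end of the pry bar's blade, middle of its thickness, 240 mm ahead of the grip and 9 mm lower in the bar's axes; axes as bar_grip.
- spacer_heel (a point): centre of the upright heel of the loose L-shaped aluminium spacer block (0.16 kg): heel 32 (x) x 30 (y) x 60 tall, centre 30 mm above its underside; from the heel's front face (16 mm ahead of this point) a foot 46 long, 30 wide and 23 tall points along +x. The foot goes under the plate; when it has met the stop the heel's front face stands 3 to 23 mm in front of the plate's edge. z is up. Stands upright on the bench.
- spacer: the same spacer; origin on its underside in the plane of the heel's front face, axes as spacer_heel.
- bar: the same pry bar; origin on its underside below the handle's centre, axes as bar_grip.
- coverslips_0: bystander, to be left alone: small white box, 33x33x16 mm; origin at the centre of its underside
- oil_b: bystander, to be left alone: small brown bottle with black cap, 31 mm wide, 68 mm tall; origin at the centre of its underside
- timer: bystander, to be left alone: small bench timer, 52x72x34 mm; origin at the centre of its underside
- calculator: bystander, to be left alone: pocket calculator, 136x78x17 mm; origin at the centre of its underside
- tape_roll: bystander, to be left alone: roll of tape lying flat, 101 mm across, 24 mm tall; origin at the centre of its underside
- wash_bottle: bystander, to be left alone: white bottle with bent spout, 68x90x190 mm; origin at the centre of its underside

How it is judged:
On the way, in this order (a step that is already met when the one before it is completed fails the run):
1. the pry bar, bearing on the fulcrum block, holds the plate's front edge at least 3 mm above level (value of joint plate above 0.02 rad and contact force between bar and plate above 2 N and contact force between bar and fulcrum above 2 N), for 0.1 s.
2. the bar lies flat on the bench, touching neither plate nor block, and the plate is still up (contact force between bar and platform below 0.05 N and contact force between bar and fulcrum below 0.05 N and height (world z) of bar_grip below 0.016 m and angle between bar's own z axis and vertical below 0.06 rad and linear speed of bar below 0.02 m/s and value of joint plate above 0.005 rad and contact force between the fingers and bar below 0.05 N), for 0.1 s.
3. the spacer stands squarely under the front edge and has nudged the stop back by 1 to 6 mm (value of joint stop between 0.001 and 0.006 m and x of spacer in the frame of platform between -0.026 and 0.003 m and y of spacer in the frame of platform between -0.066 and 0.066 m and angle between the x axis of spacer and the x axis of platform, either way round below 0.08 rad and x of spacer_heel in the frame of platform below 0 m and angle between spacer's own z axis and vertical below 0.05 rad and height (world z) of spacer below 0.003 m), for 0.1 s.
At the end, for the whole second after the job is handed in: Plate resting on the spacer foot (over 0.3 N), level within -0.009 to +0.007 rad; spacer upright, square within 0.08 rad, stop nudged back 1 to 6 mm, centre within 66 mm of the middle; bar lying flat on the bench, touching neither plate, bracket nor block; all at rest (all of step 3 and contact force between bar and platform below 0.05 N and contact force between bar and fulcrum below 0.05 N and height (world z) of bar_grip below 0.016 m and angle between bar's own z axis and vertical below 0.06 rad and linear speed of bar below 0.02 m/s and value of joint plate between -0.009 and 0.007 rad and contact force between plate and spacer above 0.3 N and linear speed of spacer below 0.01 m/s and velocity of joint plate below 0.02 rad/s).
It fails at once if the plate's front edge is raised more than about 10 mm above level (value of joint plate above 0.07 rad).
It fails at once if the bar bears on the plate with more than 45 N (contact force between bar and plate above 45 N).
It fails at once if the spacer is forced against the plate with more than 35 N, or the stop is pushed back more than 7 mm (contact force between spacer and plate above 35 N or value of joint stop above 0.007 m).
It fails at once if the gripper presses on the plate with more than 35 N (contact force between any of the fingers, the arm and plate above 35 N).
It fails at once if a bystander is moved by more than 25 mm or knocked over (distance of any of coverslips_0, oil_b, timer, calculator, tape_roll, wash_bottle from where it was at the start of the episode above 0.025 m or angle between any of coverslips_0, oil_b, timer, calculator, tape_roll, wash_bottle's own z axis and vertical above 0.4 rad).
It also fails if it takes over 72 s, if anything falls off the work surface, if the arm or the gripper's body presses on something with over 40 N, if the wrist force passes 120 N, or if a joint passes its speed limit or range.

ROBOT

A 6-joint arm with a two-finger parallel gripper is mounted at the origin on a cart in front of the work surface, level with it; the furniture and walls round the work are solid. World frame = base frame: x ahead of the robot, y to its left, z up, the work surface at z = 0. Lengths are in m, angles in rad, forces in N, time in s.
With the tool pointing down it reaches from about 0.25 to 0.8 m from the base axis. Payload 8.5 kg.
Tool frame: the origin (TCP) lies between the finger pads; the fingertips stand 8 mm ahead of it and the grasp point (between the pads) lies 11 mm behind it; z points along the fingers, y is the direction in which the jaws open and shut (so a half turn about z gives the same grasp; the last joint's range is limited). The gripper opens to 85 mm and grips with 20 to 120 N. Pads are 22 mm wide; open, the fingers measure 114 mm over their backs; the gripper's body (76 mm by 85 mm) begins 54 mm behind the grasp point. The pads swing forward as they close: fully open they stand 13 mm farther back than shut.
Start: joints at [-1.133, 0.238, -0.013, 1.319, 0, 1.571], TCP at [0.223, -0.475, 0.239] pointing down, gripper open.
Joint ranges: [-2.66, 2.66], [-1.03, 1.9], [-1.14, 1.46], [-1.82, 2.27], [-1.45, 1.34], [-3.14, 3.14]. Speed limits (rad/s): [2.22, 2.22, 2.79, 3.14, 3.14, 3.14].

INTERFACE

Orientations are given as a unit quaternion [w, x, y, z].
In Python, from plant import r, camera, camera_info, ticket gives the robot as it stands.
- The arm moves only by the tool play_rows, never from a script. Its argument "moves" is one flat list of numbers, 7 for each row, row after row: the turn, a rotation vector about the tool's x, y, z in degrees, then the shift along the tool's x, y, z in cm, then the gripper's target within -1 to 1 (fully open at 1, half-way at 0, shut at -1). A call has 1 to 12 rows; each row is the pose to reach, as a shift and turn from the pose measured when the call began, along the tool's axes at that moment; what a row does not reach only later rows make up. A row lasts 1/10 s, in which the tool goes at most 50 mm and 8.59 degrees, less where a joint would pass 70% of its speed; a pose out of reach is approached as far as the arm can. A call with a gripper value outside its range is refused whole. The fingers move at their own pace and stop on an object; "newtons" is the grip in N (left out, the last holds). Time passes only in rows, so rows that repeat a pose let the fingers close. It gives the time, the measured TCP pose, the force and the opening at its end, in the units of the state.
- r.state(): the state, without advancing time (a new reading comes with each control period).
- camera(name): name is "scene" or "top"; returns (picture, depth): 400x640x3 uint8, red, green, blue; 400x640 float32, m along the optical axis (not along the pixel's ray), 0 where there is no reading.
- camera_info(name): a dict with "camera_matrix" (3x3 intrinsics, pixels), "dist" ([k1, k2, p1, p2, k3] as OpenCV has them; the pictures are not rectified), "rvec" (rotation vector, rad) and "tvec" (3), from world to camera coordinates, as OpenCV has them. Camera axes: x right, y down, z forward; pixel columns grow to the right and rows downward; lengths in m; the calibration is good to about 2 mm. A picture is of the moment at which its call begins. camera_info takes no time and is no camera call.
- ticket.close_job(): hands the job in, once; it reports no verdict.
The state is a dict: "clock": time; "joints": joint angles; "dq": joint speeds; "tau": joint torques, N m; "position": TCP position; "tcp_rot": TCP orientation; "wrist_force": force on the tool from outside, world axes, zero at the start; "moment": the same for the moment, N m; "grip_width": finger opening in m.
Only numpy, scipy, OpenCV 4.12 (cv2) and the standard library are available. Lean on these libraries where they do the work, as an engineer would, in place of code of your own. Each camera call takes 0.05 s, during which the arm holds its last target.

## Working session

There is one attempt and no reset: what is moved stays moved. The work goes in short steps, Python scripts to look and compute and a tool call to move; the robot and the scene stay as the last step left them, time stands still between calls to the robot, and variables do not carry over. Pictures are saved under pics/ and viewed, and the job is handed in when it is done.

Besides the shell and the picture viewer there is one more tool, called after ">>>" by a JSON object that holds its "method" and its "body", one argument or row to a line. play_rows: Moves the arm, as the interface text tells. Its arguments: {"type":"object","properties":{"moves":{"type":"array"},"newtons":{"type":"number"}},"required":["moves"]}

```bash
ls; mkdir -p pics
cat > h.py <<'E'
import numpy as np, cv2
from plant import r, camera, camera_info, ticket
E
python3 - <<'E'
from h import *
print(r.state())
for n in ["top","scene"]:
    im,d=camera(n); cv2.imwrite(f"pics/{n}0.png",im[:,:,::-1]); np.save(f"{n}0d.npy",d); np.save(f"{n}0.npy",im)
    print(camera_info(n))
E
```

```text
pics
{'clock': 0.0, 'joints': array([-1.13301061e+00,  2.38765704e-01, -1.42434215e-02,  1.31921830e+00,
       -6.42711489e-06,  1.57079226e+00]), 'dq': array([ 1.89878561e-03, -1.20618111e-03,  5.73980465e-05, -9.25653955e-04,
       -1.64400121e-03,  1.62924978e-04]), 'tau': array([-1.07684820e-03, -5.38780618e+01,  3.46439588e+01,  1.84442679e-02,
       -1.35108980e-04,  2.27345959e-05]), 'position': array([ 0.22239139, -0.47512031,  0.23868975]), 'tcp_rot': array([-6.97776756e-04,  9.76137770e-01,  2.17150965e-01, -1.58516090e-04]), 'wrist_force': array([-0.55165753, -0.5597616 , -0.26790179]), 'moment': array([ 0.04534311, -0.03401679,  0.00543231]), 'grip_width': 0.08538856869860996}
{'camera_matrix': array([[470.88512003,   0.        , 324.71417707],
       [  0.        , 470.88512003, 202.38312452],
       [  0.        ,   0.        ,   1.        ]]), 'dist': array([-0.12657098,  0.        ,  0.        ,  0.        ,  0.        ]), 'rvec': array([ 2.1738578 , -2.18893681,  0.08875819]), 'tvec': array([0.04795193, 0.56561722, 1.3859494 ])}
{'camera_matrix': array([[478.80726714,   0.        , 322.7391871 ],
       [  0.        , 478.80726714, 205.10394648],
       [  0.        ,   0.        ,   1.        ]]), 'dist': array([0.04616666, 0.        , 0.        , 0.        , 0.        ]), 'rvec': array([ 1.21992469, -1.93729373,  1.22920114]), 'tvec': array([0.29209351, 0.2619545 , 0.99454848])}
```

View pics/top0.png

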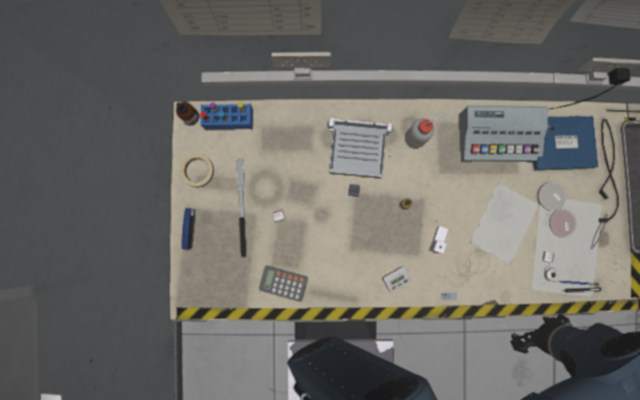

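View pics/scene0.png

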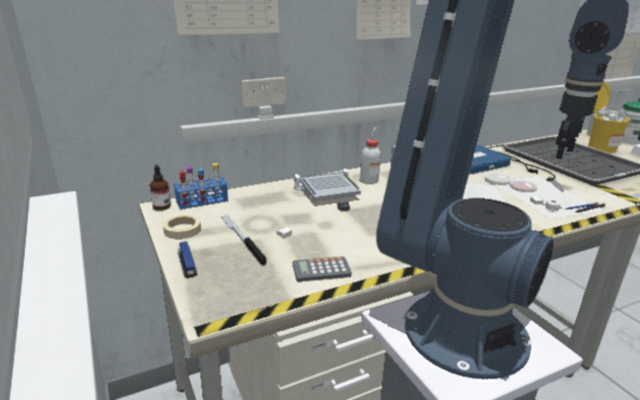

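```bash
cat >> h.py <<'E'
def cam(n):
    c=camera_info(n); R=cv2.Rodrigues(c["rvec"])[0]; return c["camera_matrix"],c["dist"],R,c["tvec"]
def ray(n,u,v):
    K,D,R,t=cam(n); p=cv2.undistortPoints(np.array([[[u,v]]],float),K,D)[0,0]
    return -R.T@t, R.T@np.array([p[0],p[1],1.])
def pz(n,u,v,z):
    o,d=ray(n,u,v); return o+d*(z-o[2])/d[2]
def pd(n,u,v,D):
    o,d=ray(n,u,v); return o+d*D[int(round(v)),int(round(u))]
def proj(n,P):
    K,D,R,t=cam(n); return cv2.projectPoints(np.atleast_2d(np.array(P,float)),cv2.Rodrigues(R)[0],t,K,D)[0][:,0]
def crop(im,x0,y0,x1,y1,s,f):
    c=cv2.resize(im[y0:y1,x0:x1,::-1],None,fx=s,fy=s,interpolation=cv2.INTER_CUBIC)
    for x in range((x0+9)//10*10,x1,10): cv2.putText(c,str(x),(int((x-x0+.5)*s),10),0,.35,(0,0,255),1); cv2.line(c,(int((x-x0+.5)*s),12),(int((x-x0+.5)*s),18),(0,0,255),1)
    for y in range((y0+9)//10*10,y1,10): cv2.putText(c,str(y),(0,int((y-y0+.5)*s)+4),0,.35,(0,0,255),1)
    cv2.imwrite(f,c)
E
python3 - <<'E'
from h import *
im=np.load("top0.npy"); crop(im,310,100,470,220,5,"pics/t_plate.png"); crop(im,170,140,310,260,5,"pics/t_bar.png");crop(im,370,190,470,300,5,"pics/t_sp.png")
d=np.load("top0d.npy")
print(ray("top",0,0)[0],ray("scene",0,0)[0])
for u,v in [(242,235),(240,162),(354,190),(440,238),(436,248),(442,232),(405,203),(358,150),(396,278),(330,250)]: print(u,v,pd("top",u,v,d).round(4))
E
```

```text
[0.45366324 0.04658595 1.42656839] [-0.55641693  0.62491643  0.66554122]
242 235 [0.4698 0.2914 0.025 ]
240 162 [0.6926 0.302  0.0092]
354 190 [ 0.6018 -0.0436  0.0297]
440 238 [ 0.4564 -0.3002  0.0257]
436 248 [ 0.4274 -0.2791  0.0608]
442 232 [ 0.4743 -0.3071  0.0239]
405 203 [ 0.5594 -0.1903  0.0613]
358 150 [ 0.7213 -0.0566  0.0375]
396 278 [ 0.3393 -0.1657  0.0263]
330 250 [0.4235 0.0291 0.0016]
```

View pics/t_plate.png

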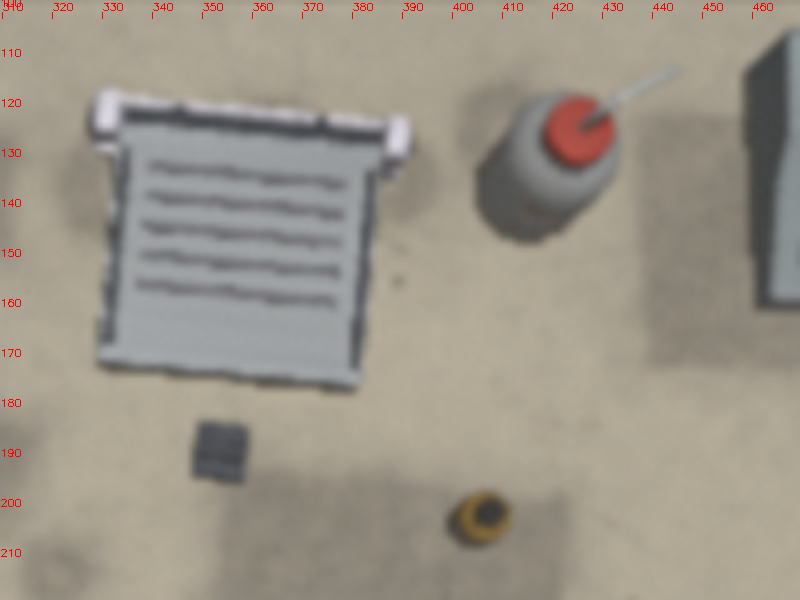

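View pics/t_bar.png

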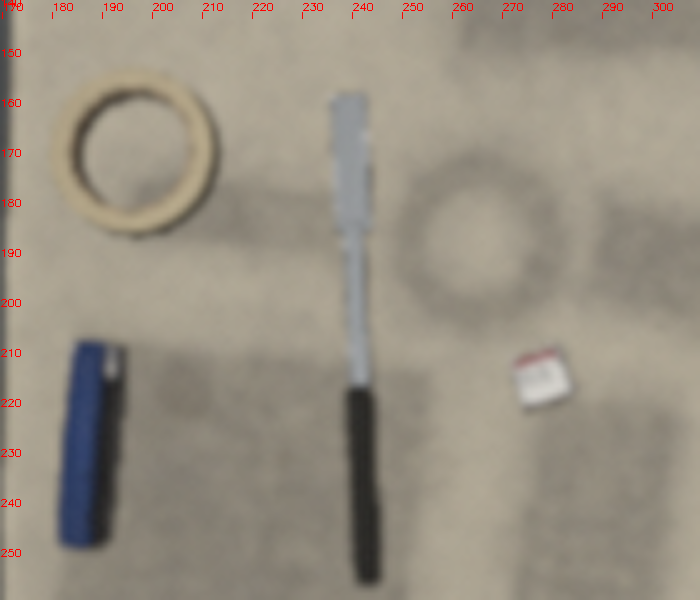

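View pics/t_sp.png

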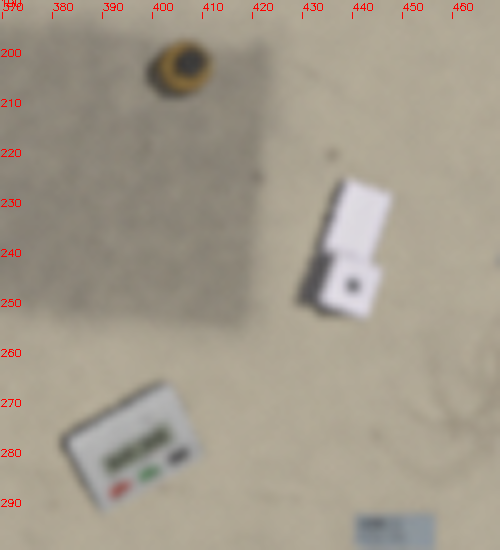

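Run:
```python
from h import *
im=np.load("scene0.npy"); crop(im,280,160,400,225,6,"pics/s_plate.png"); crop(im,210,205,300,270,8,"pics/s_bar.png")
from scipy.optimize import least_squares
def P(crop,o,s): return [o[0]+crop[0]/s-.5,o[1]+crop[1]/s-.5]
# platform
pts=[((98,365),(0,.08,.0175)),((357,388),(0,-.08,.0175)),
 ((198,422),(-.028,.016,.021)),((250,425),(-.028,-.016,.021)),((192,478),(-.062,.016,.01)),((246,483),(-.062,-.016,.01))]
def T(x,p): c,s=np.cos(x[2]),np.sin(x[2]); return np.array([x[0]+c*p[0]-s*p[1],x[1]+s*p[0]+c*p[1],p[2]])
def fit(pts,o,s,x0):
    px=np.array([P(a,o,s) for a,_ in pts])
    f=lambda x:(proj("top",[T(x,p) for _,p in pts])-px).ravel()
    R=least_squares(f,x0); print(R.x.round(4),"res",R.fun.round(2)); return R.x
fit(pts[:2],(310,100),5,[.64,-.05,0])
fit(pts,(310,100),5,[.64,-.05,0])
# bar corners: blade tip L,R ; handle end ; origin bar
pb=[((331,95),(.24,.011,.004)),((366,93),(.24,-.011,.004)),((354,584),(-.06,.008,.011)),((381,582),(-.06,-.008,.011)),((347,388),(.06,.008,.022)),((373,386),(.06,-.008,.022)),((371,222),(.155,-.011,.002)),((335,222),(.155,.011,.002))]
fit(pb,(170,140),5,[.47,.29,0])
# spacer origin at heel's front face
ps=[((344,178),(.046,.015,.023)),((392,193),(.046,-.015,.023)),((384,266),(0,-.015,.06)),((367,318),(-.032,-.015,.06)),((320,304),(-.032,.015,.06)),((335,252),(0,.015,.06))]
fit(ps,(370,190),5,[.45,-.3,-.3])
```

```text
[ 0.6493 -0.0481 -0.095 ] res [-0.47 -0.04  0.47  0.04]
[ 0.6487 -0.0481 -0.0927] res [-0.47  0.21  0.48  0.17 -0.03 -0.33  0.16 -0.02  0.06  0.03 -0.2  -0.06]
[0.4668 0.2928 0.0527] res [-0.02 -0.45  0.08 -0.51  0.38 -0.13  0.26 -0.02 -0.8  -0.92 -0.7  -0.83
  0.38  1.23  0.44  1.67]
[ 0.4468 -0.2959 -0.3265] res [-0.02 -0.01 -0.25  0.09  0.01  0.14  0.17  0.2  -0.09 -0.18  0.17 -0.24]
```

View pics/s_plate.png

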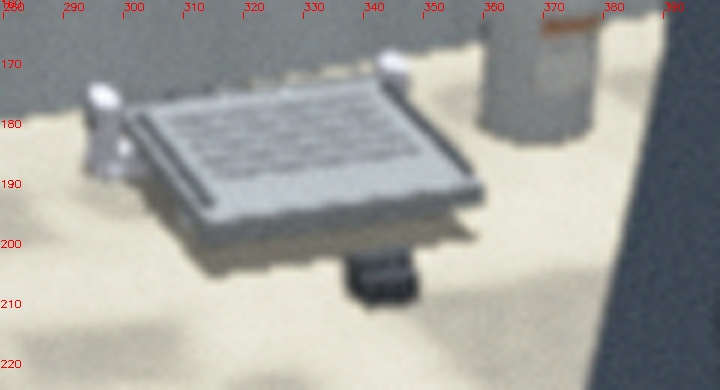

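View pics/s_bar.png

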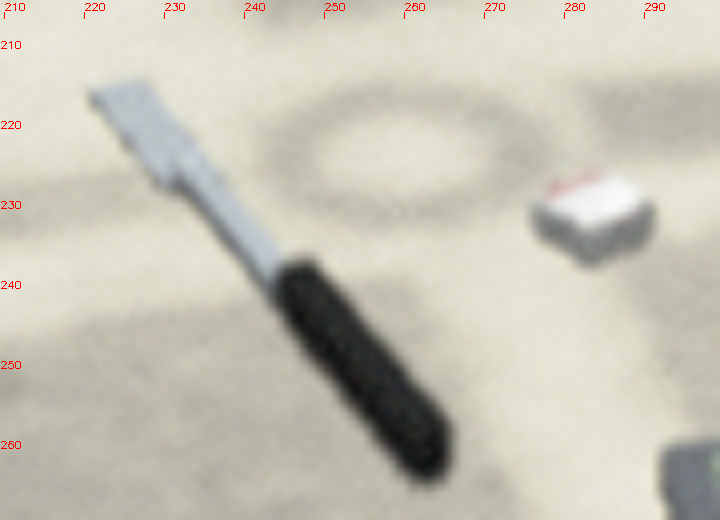

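```bash
cat >> h.py <<'E'
from scipy.spatial.transform import Rotation as Ro
PL=np.array([0.6487,-0.0481,-0.0927])
def W(p,f=PL):
    c,s=np.cos(f[2]),np.sin(f[2]); p=np.asarray(p,float); return np.array([f[0]+c*p[0]-s*p[1],f[1]+s*p[0]+c*p[1],p[2]])
def toolR(yaw,pitch=0):
    # tool x along heading yaw, z down; pitch>0: tool-x tips down
    c,s=np.cos(yaw),np.sin(yaw)
    B=Ro.from_matrix(np.array([[c,s,0],[s,-c,0],[0,0,-1]]).T if 0 else np.column_stack([[c,s,0],[s,-c,0],[0,0,-1]]))
    return B*Ro.from_euler('y',-pitch)
def cur():
    s=r.state(); q=s["tcp_rot"]; return s,np.array(s["position"]),Ro.from_quat([q[1],q[2],q[3],q[0]])
def rel(p,R):
    s,p0,R0=cur(); return np.concatenate([(R0.inv()*R).as_rotvec(degrees=True),R0.inv().apply(np.asarray(p)-p0)*100])
def show():
    s,p,R=cur(); m=R.as_matrix(); x=m[:,0]
    print("t",round(s["clock"],2),"p",p.round(4),"yaw",np.arctan2(x[1],x[0]).round(4),"pitch",np.arcsin(-x[2]).round(4),"F",s["wrist_force"].round(2),"M",s["moment"].round(2),"w",round(s["grip_width"],4),"q",s["joints"].round(2))
E
python3 - <<'E'
from h import *
show()
for p in [(0,.08,.0175),(0,-.08,.0175),(0,.08,.0335),(0,-.08,.0335),(-.028,.016,.02),(-.062,-.016,0),(-.062,.016,0)]:
    print(p,proj("scene",W(p)).round(1))
b=(.467,.2925,.0527)
for p in [(.24,.011,.004),(.24,-.011,.004),(.06,-.006,.022),(-.06,-.008,.0),(-.06,.008,.0)]: print(p,proj("scene",W(p,b)).round(1))
print(toolR(.3,.2).as_matrix()[:,0])
print(rel([.467,.293,.12],toolR(.053)).round(2))
print(rel([.467,.293,.011],toolR(.053)).round(2))
E
```

```text
t 0.1 p [ 0.2224 -0.4751  0.2387] yaw 0.4378 pitch -0.0 F [ 0.3  -0.89  0.3 ] M [0.07 0.1  0.01] w 0.0855 q [-1.13  0.24 -0.01  1.32  0.    1.57]
(0, 0.08, 0.0175) [[313.5 200.6]]
(0, -0.08, 0.0175) [[359.8 194. ]]
(0, 0.08, 0.0335) [[313.6 196. ]]
(0, -0.08, 0.0335) [[360.1 189.5]]
(-0.028, 0.016, 0.02) [[335.8 200.8]]
(-0.062, -0.016, 0) [[349.3 209.8]]
(-0.062, 0.016, 0) [[339.8 211.2]]
(0.24, 0.011, 0.004) [[219.7 214.4]]
(0.24, -0.011, 0.004) [[226.9 212.9]]
(0.06, -0.006, 0.022) [[247.4 234.7]]
(-0.06, -0.008, 0.0) [[266.3 263.4]]
(-0.06, 0.008, 0.0) [[260.4 265. ]]
[ 0.93629336  0.28962948 -0.19866933]
[-7.000e-02  1.000e-02  2.205e+01  5.472e+01 -5.919e+01  1.195e+01]
[-7.000e-02  1.000e-02  2.205e+01  5.472e+01 -5.917e+01  2.285e+01]
```

>>> {"method": "play_rows", "body": {
  "moves": [0,0,7,16,-17,0,1,0,0,14,32,-34,0,1,0,0,22,45,-49,3,1,0,0,22,54.7,-59.2,8,1,0,0,22,54.7,-59.2,8,1,0,0,22,54.7,-59.2,8,1,0,0,22,54.7,-59.2,8,1,0,0,22,54.7,-59.2,8,1,0,0,22,54.7,-59.2,12,1,0,0,22,54.7,-59.2,12,1,0,0,22,54.7,-59.2,12,1,0,0,22,54.7,-59.2,12,1],
  "newtons": 60
}}

```text
clock: 1.3
position: [0.4048, 0.0473, 0.1655]
tcp_rot: [-0.014, 0.999, 0.049, -0.001]
wrist_force: [0.8, -0.5, 0.0]
grip_width: 0.0854
```

Run:
```python
from h import *
show()
print(rel([.467,.293,.06],toolR(.053)).round(2))
```

```text
t 1.3 p [0.4048 0.0473 0.1655] yaw 0.0982 pitch 0.0011 F [ 0.82 -0.47  0.05] M [-0.09 -0.03 -0.02] w 0.0854 q [ 0.1   0.08 -0.4   1.09  0.03  3.14]
[ -1.6    0.1    2.59   8.61 -23.54  11.21]
```

>>> {"method": "play_rows", "body": {
  "moves": [0,0,-8,1,-3,0,1,0,0,-16,2,-6,1,1,0,0,-24,3,-9,2,1,0,0,-32,4,-12,3,1,0,0,-40,5,-15,4,1,0,0,-48,6,-18,5,1,0,0,-56,8,-21,5,1,0,0,-64,8.6,-23.5,5,1,0,0,-72,8.6,-23.5,5,1,0,0,-80,8.6,-23.5,5,1,0,0,-88,8.6,-23.5,5,1,0,0,-96,8.6,-23.5,5,1]
}}

```text
clock: 2.5
position: [0.4669, 0.2909, 0.1216]
tcp_rot: [-0.01, 0.629, 0.777, 0.009]
wrist_force: [-0.4, 0.4, 0.0]
grip_width: 0.0852
```

Run:
```python
from h import *
show()
print(rel([.467,.293,.07],toolR(.053+np.pi)).round(2))
```

```text
t 2.5 p [0.4669 0.2909 0.1216] yaw 1.7797 pitch -0.0275 F [-0.36  0.39  0.02] M [-0.02  0.02 -0.03] w 0.0852 q [ 0.54  0.34 -0.18  1.04  0.03  1.91]
[ 1.170e+00 -1.260e+00 -8.106e+01  6.000e-02  5.000e-02  5.160e+00]
```

>>> {"method": "play_rows", "body": {
  "moves": [0,0,-8,0,0,0,1,0,0,-16,0,0,1,1,0,0,-24,0,0,2,1,0,0,-32,0,0,3,1,0,0,-40,0,0,3,1,0,0,-48,0,0,4,1,0,0,-56,0,0,4,1,0,0,-64,0,0,5,1,0,0,-72,0,0,5,1,1.2,-1.3,-80,0,0,5,1,1.2,-1.3,-81,0,0,5,1,1.2,-1.3,-81,0,0,5,1]
}}

```text
clock: 3.7
position: [0.4665, 0.2923, 0.0713]
tcp_rot: [-0.0, -0.025, 1.0, -0.0]
wrist_force: [0.7, 0.4, -0.5]
grip_width: 0.0853
```

Run:
```python
from h import *
show()
print(rel([.467,.293,.011],toolR(.053+np.pi)).round(2))
im,d=camera("top"); crop(im,200,140,300,270,5,"pics/t1.png")
im,d=camera("scene"); crop(im,200,150,320,270,5,"pics/s1.png")
```

```text
t 3.7 p [0.4665 0.2923 0.0713] yaw -3.0923 pitch -0.0004 F [ 0.72  0.44 -0.49] M [ 0.03 -0.    0.  ] w 0.0853 q [ 0.56  0.39 -0.25  0.93 -0.    0.51]
[-0.03 -0.02 -0.21 -0.06  0.07  6.03]
```

View pics/t1.png

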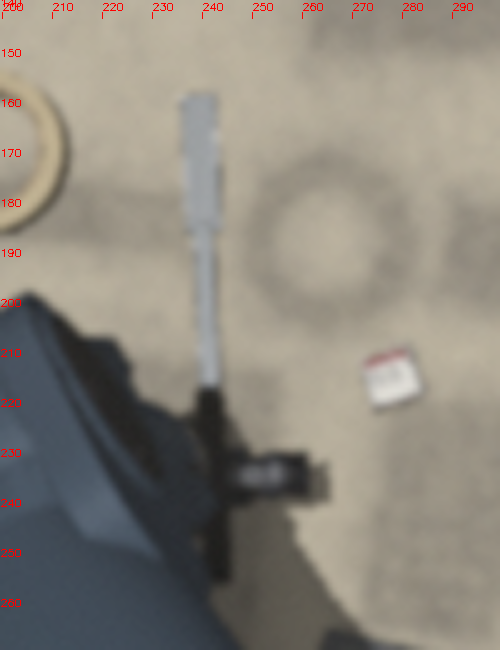

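View pics/s1.png

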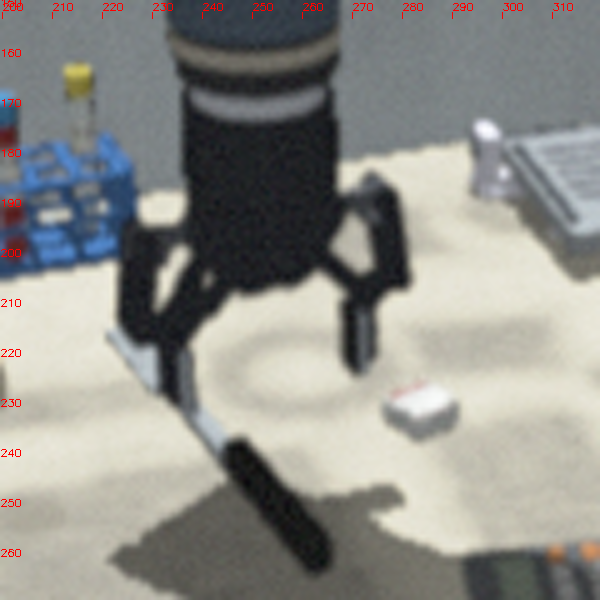

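>>> {"method": "play_rows", "body": {
  "moves": [0,0,0,0,0,2,1,0,0,0,0,0,4,1,0,0,0,0,0,6,1,0,0,0,0,0,6,1,0,0,0,0,0,6,-0.3,0,0,0,0,0,6,-1,0,0,0,0,0,6,-1,0,0,0,0,0,6,-1,0,0,0,0,0,6,-1,0,0,0,0,0,6,-1,0,0,0,0,0,6,-1]
}}

```text
clock: 4.9
position: [0.4669, 0.2925, 0.0123]
tcp_rot: [0.0, -0.024, 1.0, 0.0]
wrist_force: [-1.0, -0.4, 5.8]
grip_width: 0.0142
```

Run:
```python
from h import *
show()
```

```text
t 4.9 p [0.4669 0.2925 0.0123] yaw -3.0927 pitch 0.0009 F [-0.99 -0.37  5.77] M [0.   0.18 0.06] w 0.0142 q [ 0.56  0.45 -0.32  0.79 -0.    0.51]
```

```bash
cat >> h.py <<'E'
TB=np.array([0.,0.,.0123])  # TCP in bar frame (origin underside)
def barpose(a,tipx=None,clr=0.,back=0.,y=0.,st=None):
    """tcp pose: bar pitched a tip-down, underside clr above ridge; tip at platform x tipx, then retracted 'back' along bar"""
    u=np.array([np.cos(a),-np.sin(a)]); n=np.array([np.sin(a),np.cos(a)])
    base=np.array([-.045,.020])+(.006+clr)*n
    if st is None: st=(tipx-base[0])/u[0]
    o=base+(st-.240-back)*u
    t=o+TB[0]*u+TB[2]*n
    return W([t[0],y,t[1]]), toolR(PL[2]+np.pi,-a), st
E
python3 - <<'E'
from h import *
p,R,st=barpose(np.radians(21),.009,.0015,.10); print(p,st); print(rel(p,R).round(2))
p2=np.array([.45,.2,.17]);print(rel(p2,R).round(2))
E
```

```text
[ 0.34599587 -0.01995867  0.14063307] 0.05496284939363395
[ -1.46  21.02   8.03  13.6  -30.62 -12.86]
[ -1.46  21.02   8.03   2.13  -9.15 -15.78]
```

>>> {"method": "play_rows", "body": {
  "moves": [0,0,0,0,0,-2,-1,0,0,0,0,0,-5,-1,0,0,0,0,0,-9,-1,0,0,0,0,0,-13,-1,0,5,2,1,-2,-16,-1,0,10,4,2,-6,-16,-1,-1,15,6,3,-10,-16,-1,-1.5,21,8,4.5,-14,-16,-1,-1.5,21,8,6.5,-18,-16,-1,-1.5,21,8,9,-22,-16,-1,-1.5,21,8,11,-26,-15,-1,-1.5,21,8,13.6,-30.6,-14,-1]
}}

```text
clock: 6.1
position: [0.3471, -0.0179, 0.1524]
tcp_rot: [-0.181, 0.045, 0.982, 0.009]
wrist_force: [1.5, -0.6, -2.0]
grip_width: 0.0152
```

Run:
```python
from h import *
show()
p,R,st=barpose(np.radians(21),.009,.0015,.10); print(rel(p,R).round(2))
```

```text
t 6.1 p [ 0.3471 -0.0179  0.1524] yaw 3.05 pitch -0.3652 F [ 1.52 -0.57 -2.02] M [-0.09 -0.44  0.03] w 0.0152 q [-0.06  0.27 -0.28  1.39  0.01  0.03]
[ 0.02  0.07  0.06 -0.34 -0.22  1.13]
```

Run:
```python
from h import *
im,d=camera("top"); crop(im,300,140,420,280,4,"pics/t2.png"); np.save("t2.npy",im)
im,d2=camera("scene"); crop(im,240,140,400,260,5,"pics/s2.png"); np.save("s2.npy",im);np.save("s2d.npy",d2);np.save("t2d.npy",d)
# predicted bar points
s,p,R=cur(); 
def bp(q): 
    # bar frame axes: x=-toolx, y=-tooly?, z=-toolz
    m=R.as_matrix(); X=-m[:,0];Z=-m[:,2];Y=np.cross(Z,X); q=np.array(q)-TB; return p+X*q[0]+Y*q[1]+Z*q[2]
for q in [(.24,.011,.004),(.24,-.011,.004),(.155,.011,.004),(.155,-.011,.004),(.06,.008,.022),(.06,-.008,.022)]:
    print(q,bp(q).round(4),proj("top",bp(q)).round(1),proj("scene",bp(q)).round(1))
```

```text
(0.24, 0.011, 0.004) [ 0.5651 -0.0305  0.0579] [[350.3 201.5]] [[345.6 197. ]]
(0.24, -0.011, 0.004) [ 0.563  -0.0524  0.0579] [[357.8 202.2]] [[352.3 196. ]]
(0.155, 0.011, 0.004) [ 0.4862 -0.0228  0.0886] [[348.5 228.4]] [[357.3 198.5]]
(0.155, -0.011, 0.004) [ 0.4841 -0.0447  0.0886] [[356.2 229. ]] [[364.3 197.5]]
(0.06, 0.008, 0.022) [ 0.4042 -0.0178  0.1397] [[347.9 258. ]] [[372.5 193.6]]
(0.06, -0.008, 0.022) [ 0.4027 -0.0337  0.1397] [[353.7 258.5]] [[377.9 192.8]]
```

View pics/t2.png

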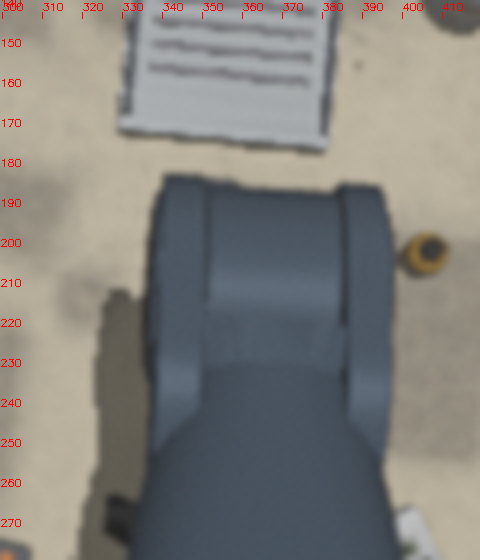

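View pics/s2.png

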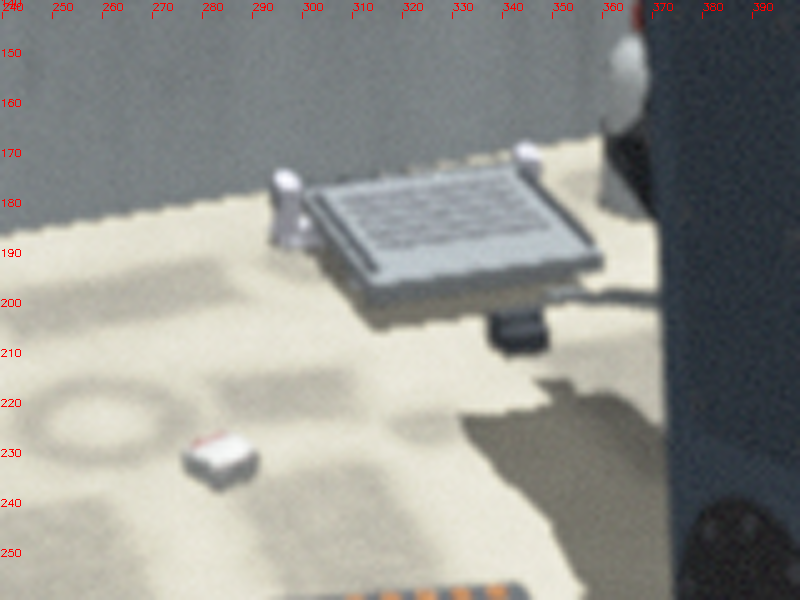

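Run:
```python
from h import *
im=np.load("s2.npy"); crop(im,325,180,380,220,14,"pics/s2z.png"); d=np.load("s2d.npy")
for v in range(194,202):
    print(v,[tuple((pd("scene",u,v,d)*1000).round().astype(int)) for u in (342,344,346,348,350,354,358,362,366)])
```

```text
194 [(np.int64(649), np.int64(-66), np.int64(25)), (np.int64(644), np.int64(-70), np.int64(27)), (np.int64(643), np.int64(-77), np.int64(26)), (np.int64(640), np.int64(-83), np.int64(26)), (np.int64(644), np.int64(-92), np.int64(23)), (np.int64(642), np.int64(-106), np.int64(21)), (np.int64(644), np.int64(-123), np.int64(17)), (np.int64(674), np.int64(-157), np.int64(-2)), (np.int64(668), np.int64(-169), np.int64(-2))]
195 [(np.int64(644), np.int64(-63), np.int64(25)), (np.int64(644), np.int64(-70), np.int64(23)), (np.int64(644), np.int64(-78), np.int64(22)), (np.int64(644), np.int64(-85), np.int64(21)), (np.int64(642), np.int64(-92), np.int64(20)), (np.int64(644), np.int64(-107), np.int64(17)), (np.int64(675), np.int64(-142), np.int64(-3)), (np.int64(663), np.int64(-150), np.int64(0)), (np.int64(663), np.int64(-166), np.int64(-2))]
196 [(np.int64(647), np.int64(-65), np.int64(20)), (np.int64(644), np.int64(-71), np.int64(20)), (np.int64(641), np.int64(-76), np.int64(20)), (np.int64(647), np.int64(-87), np.int64(15)), (np.int64(679), np.int64(-114), np.int64(-3)), (np.int64(671), np.
[... 1570 characters left out ...]
-1)), (np.int64(653), np.int64(-91), np.int64(-2)), (np.int64(540), np.int64(-31), np.int64(59)), (np.int64(513), np.int64(-29), np.int64(71)), (np.int64(487), np.int64(-26), np.int64(83)), (np.int64(470), np.int64(-28), np.int64(90)), (np.int64(446), np.int64(-26), np.int64(101))]
201 [(np.int64(654), np.int64(-70), np.int64(-2)), (np.int64(648), np.int64(-74), np.int64(0)), (np.int64(600), np.int64(-53), np.int64(25)), (np.int64(647), np.int64(-88), np.int64(-3)), (np.int64(644), np.int64(-94), np.int64(-2)), (np.int64(633), np.int64(-102), np.int64(1)), (np.int64(488), np.int64(-27), np.int64(79)), (np.int64(471), np.int64(-29), np.int64(87)), (np.int64(444), np.int64(-25), np.int64(99))]
```

View pics/s2z.png

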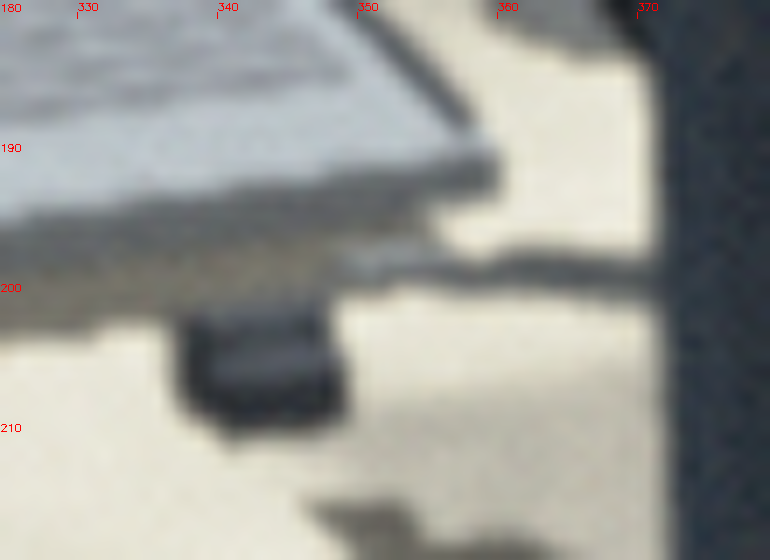

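Run:
```python
from h import *
a=np.radians(21)
for b in (.1,.07,.03,0): print(b,rel(*barpose(a,.012,.002,b)[:2]).round(2))
```

```text
0.1 [ 0.04 -0.16 -0.25 -0.88  0.02  0.97]
0.07 [ 0.04 -0.16 -0.25 -3.88  0.03  0.96]
0.03 [ 0.04 -0.16 -0.25 -7.88  0.05  0.95]
0 [  0.04  -0.16  -0.25 -10.88   0.06   0.94]
```

>>> {"method": "play_rows", "body": {
  "moves": [0,0,0,-0.9,0,0.5,-1,0,0,0,-0.9,0,0.95,-1,0,0,0,-0.9,0,0.95,-1,0,0,0,-2.5,0,0.95,-1,0,0,0,-4,0,0.95,-1,0,0,0,-5.5,0,0.95,-1,0,0,0,-7,0,0.95,-1,0,0,0,-7.9,0,0.95,-1,0,0,0,-7.9,0,0.95,-1]
}}

```text
clock: 7.1
position: [0.4152, -0.0269, 0.114]
tcp_rot: [-0.184, 0.048, 0.982, 0.008]
wrist_force: [-0.7, -0.2, -1.8]
grip_width: 0.015
```

Run:
```python
from h import *
show()
a=np.radians(21)
for b in (.03,0): print(b,rel(*barpose(a,.012,.002,b)[:2]).round(2))
im,d=camera("scene"); crop(im,300,170,380,230,10,"pics/s3.png"); np.save("s3.npy",im);np.save("s3d.npy",d)
im,d=camera("top"); crop(im,310,140,410,260,5,"pics/t3.png")
```

```text
t 7.1 p [ 0.4152 -0.0269  0.114 ] yaw 3.0442 pitch -0.37 F [-0.7  -0.18 -1.75] M [-0.02 -0.4  -0.01] w 0.015 q [-0.07  0.41 -0.17  1.36  0.01  0.02]
0.03 [ 0.04 -0.2  -0.25  0.15  0.05 -0.04]
0 [ 0.04 -0.2  -0.25 -2.85  0.06 -0.05]
```

View pics/s3.png

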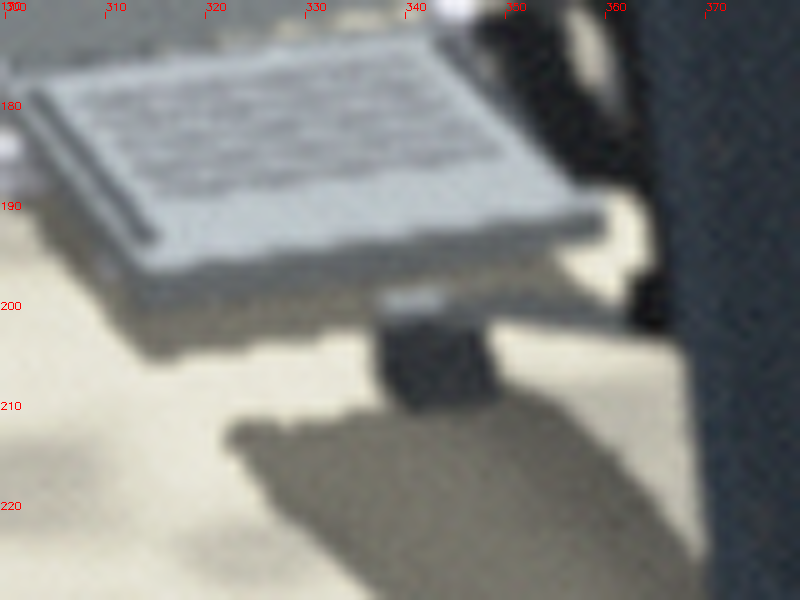

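View pics/t3.png

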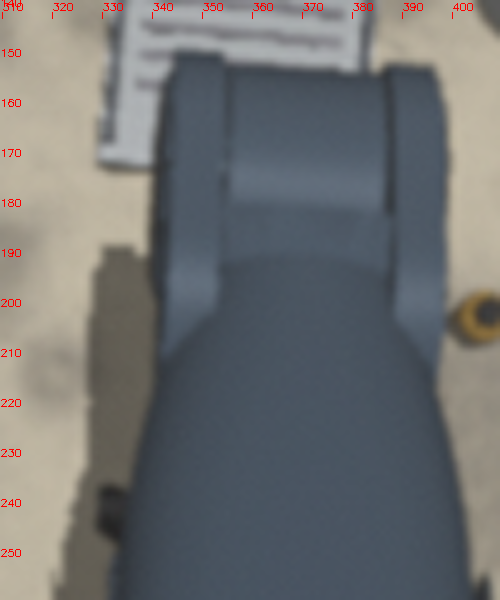

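```bash
cat >> h.py <<'E'
def bp(q):
    s,p,R=cur(); m=R.as_matrix(); X=-m[:,0];Z=-m[:,2];Y=np.cross(Z,X); q=np.array(q)-TB; return p+X*q[0]+Y*q[1]+Z*q[2]
def toPL(w,f=PL):
    c,s=np.cos(f[2]),np.sin(f[2]); d=np.asarray(w)-[f[0],f[1],0]; return np.array([c*d[0]+s*d[1],-s*d[0]+c*d[1],d[2]])
E
python3 - <<'E'
from h import *
for q in [(.24,.011,.004),(.24,-.011,.004),(.24,.011,0),(.24,0,0),(.2,0,0)]:
    print(q,(toPL(bp(q))*1000).round(1),proj("scene",bp(q)).round(1))
print(proj("scene",[W((-.045,.016,.024)),W((-.045,-.016,.024)),W((-.062,.016,0)),W((-.062,-.016,0)),W((-.028,.016,.018))]).round(1))
E
```

```text
(0.24, 0.011, 0.004) [-15.    9.4  20.1] [[336.2 198.8]]
(0.24, -0.011, 0.004) [-15.1 -12.6  20.1] [[342.6 197.9]]
(0.24, 0.011, 0) [-16.5   9.4  16.4] [[336.3 200.1]]
(0.24, 0, 0) [-16.5  -1.6  16.4] [[339.5 199.6]]
(0.2, 0, 0) [-53.8  -1.4  30.9] [[344.4 200.3]]
[[338.  201.9]
 [347.5 200.5]
 [339.8 211.2]
 [349.3 209.8]
 [335.8 201.4]]
```

>>> {"method": "play_rows", "body": {
  "moves": [0,0,0,-0.5,0.1,0.05,-1,0,0,0,-1,0.1,0.05,-1,0,0,0,-1.5,0.1,0.05,-1,0,0,0,-2,0.1,0.05,-1,0,0,0,-2,0.1,0.05,-1]
}}

```text
clock: 7.7
position: [0.433, -0.0277, 0.1067]
tcp_rot: [-0.184, 0.048, 0.982, 0.008]
wrist_force: [-1.3, -0.0, -2.7]
grip_width: 0.0144
```

Run:
```python
from h import *
show(); print((toPL(bp((.24,0,0)))*1000).round(1),(toPL(bp((.24,0,.004)))*1000).round(1))
```

```text
t 7.7 p [ 0.433  -0.0277  0.1067] yaw 3.0441 pitch -0.3702 F [-1.31 -0.02 -2.74] M [-0.05 -0.49 -0.02] w 0.0144 q [-0.07  0.45 -0.13  1.36  0.01  0.03]
[ 2.6 -0.7  8.4] [ 4.1 -0.7 12.2]
```

>>> {"method": "play_rows", "body": {
  "moves": [0,0,0,-0.4,0,0,-1,0,0,0,-0.8,0,0,-1,0,0,0,-1.0,0,0,-1,0,0,0,-1.0,0,0,-1]
}}

```text
clock: 8.1
position: [0.4425, -0.0286, 0.1029]
tcp_rot: [-0.184, 0.048, 0.982, 0.009]
wrist_force: [0.6, 0.1, -1.4]
grip_width: 0.0146
```

Run:
```python
from h import *
show(); print((toPL(bp((.24,0,0)))*1000).round(1),(toPL(bp((.24,0,.004)))*1000).round(1))
im,d=camera("scene"); crop(im,300,170,380,230,10,"pics/s4.png")
a=np.radians(21)
st=barpose(a,.012)[2]
for A in (21,18,15,12,9,6,4,3): print(A,rel(*barpose(np.radians(A),st=st)[:2]).round(2))
```

```text
t 8.1 p [ 0.4425 -0.0286  0.1029] yaw 3.0441 pitch -0.3702 F [ 0.62  0.1  -1.44] M [-0.02 -0.49 -0.03] w 0.0146 q [-0.07  0.46 -0.11  1.36  0.01  0.03]
[12.2 -0.7  4.6] [13.6 -0.7  8.4]
21 [ 0.04 -0.21 -0.25 -0.   -0.03  0.11]
18 [ 0.04 -3.21 -0.25  0.07 -0.03  1.06]
15 [ 0.03 -6.21 -0.25  0.08 -0.04  2.01]
12 [ 0.02 -9.21 -0.26  0.05 -0.04  2.97]
9 [  0.02 -12.21  -0.26  -0.03  -0.04   3.92]
6 [ 1.000e-02 -1.521e+01 -2.600e-01 -1.600e-01 -4.000e-02  4.860e+00]
4 [ 1.000e-02 -1.721e+01 -2.600e-01 -2.800e-01 -4.000e-02  5.490e+00]
3 [  0.   -18.21  -0.26  -0.34  -0.04   5.8 ]
```

View pics/s4.png

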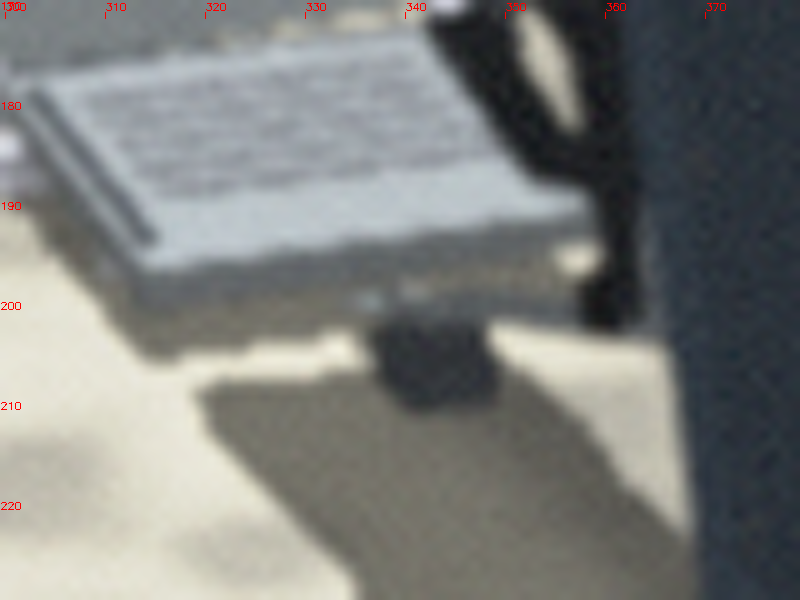

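>>> {"method": "play_rows", "body": {
  "moves": [0,0,0,0,0,0.1,-1,0,-1,0,0,0,0.36,-1,0,-2,0,0.05,0,0.67,-1,0,-3.2,0,0.07,0,1.06,-1,0,-4,0,0.07,0,1.3,-1,0,-5,0,0.08,0,1.62,-1,0,-6.2,0,0.08,0,2.0,-1,0,-6.2,0,0.08,0,2.0,-1]
}}

```text
clock: 8.95
position: [0.4337, -0.0278, 0.0847]
tcp_rot: [-0.13, 0.048, 0.99, 0.006]
wrist_force: [0.2, -0.4, -0.7]
grip_width: 0.0148
```

```bash
cat >> h.py <<'E'
def rep(st=None):
    show(); print("tip",(toPL(bp((.24,0,.004)))*1000).round(1))
    a=np.radians(21); st=barpose(a,.012)[2]
    for A in (15,12,9,8,7,6,5,4,3,2): print(A,rel(*barpose(np.radians(A),st=st)[:2]).round(2))
E
python3 - <<'E'
from h import *
rep()
E
```

```text
t 8.95 p [ 0.4337 -0.0278  0.0847] yaw 3.0442 pitch -0.2612 F [ 0.15 -0.39 -0.73] M [ 0.01 -0.29  0.01] w 0.0148 q [-0.07  0.39 -0.26  1.19  0.01  0.03]
tip [13.8 -0.7 14.7]
15 [ 0.02  0.03 -0.26 -0.06 -0.04 -0.01]
12 [ 0.01 -2.97 -0.26  0.01 -0.04  0.94]
9 [ 0.   -5.97 -0.26  0.03 -0.04  1.9 ]
8 [ 0.   -6.97 -0.26  0.03 -0.04  2.22]
7 [ 0.   -7.97 -0.26  0.02 -0.04  2.53]
6 [-0.   -8.97 -0.26  0.01 -0.04  2.85]
5 [-0.   -9.97 -0.26 -0.01 -0.04  3.17]
4 [-1.000e-02 -1.097e+01 -2.600e-01 -4.000e-02 -4.000e-02  3.490e+00]
3 [-1.000e-02 -1.197e+01 -2.600e-01 -7.000e-02 -4.000e-02  3.800e+00]
2 [-1.000e-02 -1.297e+01 -2.600e-01 -1.100e-01 -4.000e-02  4.120e+00]
```

>>> {"method": "play_rows", "body": {
  "moves": [0,-1,0,0,0,0.31,-1,0,-2,0,0,0,0.63,-1,0,-3,0,0,0,0.94,-1,0,-4,0,0,0,1.26,-1,0,-5,0,0,0,1.58,-1,0,-6,0,0,0,1.9,-1,0,-6,0,0,0,1.9,-1]
}}

```text
clock: 9.65
position: [0.4286, -0.0273, 0.0662]
tcp_rot: [-0.077, 0.048, 0.996, 0.003]
wrist_force: [0.4, -0.4, 1.6]
grip_width: 0.0144
```

Run:
```python
from h import *
rep()
im,d=camera("scene"); crop(im,290,160,380,225,8,"pics/s5.png");np.save("s5.npy",im)
```

```text
t 9.65 p [ 0.4286 -0.0273  0.0662] yaw 3.0443 pitch -0.1552 F [ 0.42 -0.44  1.57] M [ 0.04 -0.08  0.02] w 0.0144 q [-0.07  0.32 -0.39  1.01  0.    0.03]
tip [14.8 -0.8 20.9]
15 [ 0.    6.11 -0.26 -0.28 -0.03 -1.91]
12 [-0.    3.11 -0.26 -0.11 -0.03 -0.97]
9 [-0.01  0.11 -0.26  0.01 -0.03 -0.02]
8 [-0.01 -0.89 -0.26  0.04 -0.03  0.3 ]
7 [-0.01 -1.89 -0.26  0.07 -0.03  0.61]
6 [-0.02 -2.89 -0.26  0.09 -0.03  0.93]
5 [-0.02 -3.89 -0.26  0.1  -0.03  1.25]
4 [-0.02 -4.89 -0.26  0.11 -0.03  1.57]
3 [-0.02 -5.89 -0.26  0.11 -0.03  1.88]
2 [-0.03 -6.89 -0.26  0.1  -0.03  2.2 ]
```

View pics/s5.png

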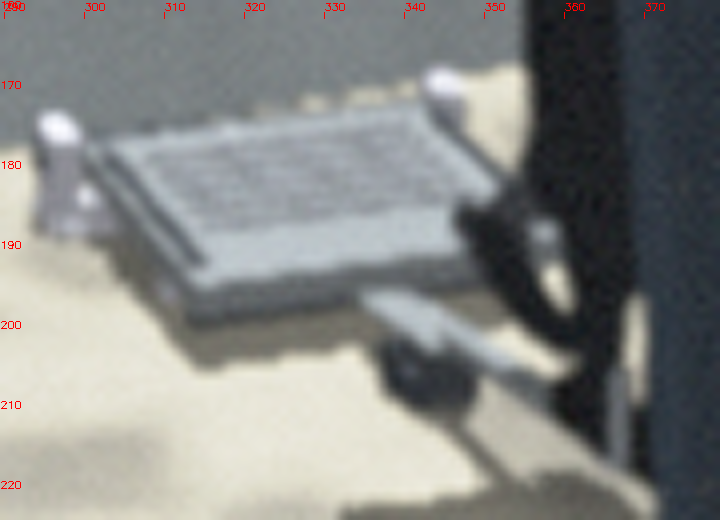

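```bash
cat >> h.py <<'E'
def lift(im,ref=None):
    ref=np.load("s3.npy") if ref is None else ref
    g=lambda x:cv2.GaussianBlur(cv2.cvtColor(x,cv2.COLOR_RGB2GRAY),(3,3),0).astype(np.float32)
    a=g(ref)[187:200,308:330]; b=g(im)
    best=[]
    # subpixel search in v
    for dv in np.arange(-5,2,.05):
        m=np.array([[1,0,308],[0,1,187+dv]],np.float32)
        p=cv2.warpAffine(b,m,(22,13),flags=cv2.INTER_CUBIC|cv2.WARP_INVERSE_MAP)
        best.append((np.mean((p-a)**2),dv))
    e,dv=min(best); 
    z=proj("scene",[W((0,.05,.0175)),W((0,.05,.0275))])[:,1]
    print("dv",round(float(dv),2),"err",round(float(e),1),"lift mm",round(float(dv/(z[1]-z[0])*10),1))
E
python3 - <<'E'
from h import *
lift(np.load("s2.npy")); lift(np.load("scene0.npy")); lift(np.load("s5.npy"))
E
```

```text
dv -0.0 err 0.8 lift mm 0.0
dv -0.0 err 0.8 lift mm 0.0
dv -1.1 err 34.9 lift mm 3.8
```

>>> {"method": "play_rows", "body": {
  "moves": [0,-1,0,0.02,0,0.3,-1,0,-2,0,0.05,0,0.62,-1,0,-3,0,0.07,0,0.94,-1,0,-4,0,0.08,0,1.26,-1,0,-5,0,0.08,0,1.57,-1,0,-5,0,0.08,0,1.57,-1]
}}

```text
clock: 10.3
position: [0.4256, -0.027, 0.0508]
tcp_rot: [-0.033, 0.049, 0.998, 0.001]
wrist_force: [2.4, 0.3, 0.1]
grip_width: 0.0149
```

Run:
```python
from h import *
rep()
im,d=camera("scene"); crop(im,290,160,380,225,8,"pics/s6.png");np.save("s6.npy",im); lift(im)
```

```text
t 10.3 p [ 0.4256 -0.027   0.0508] yaw 3.0444 pitch -0.0668 F [2.42 0.32 0.1 ] M [-0.06 -0.22 -0.  ] w 0.0149 q [-0.06  0.27 -0.5   0.86  0.    0.03]
tip [14.8 -0.7 26.5]
15 [-1.000e-02  1.117e+01 -2.600e-01 -6.500e-01 -3.000e-02 -3.430e+00]
12 [-0.02  8.17 -0.26 -0.4  -0.03 -2.51]
9 [-0.02  5.17 -0.26 -0.19 -0.03 -1.58]
8 [-0.03  4.17 -0.26 -0.13 -0.03 -1.26]
7 [-0.03  3.17 -0.26 -0.08 -0.03 -0.95]
6 [-0.03  2.17 -0.26 -0.03 -0.03 -0.64]
5 [-0.03  1.17 -0.26  0.01 -0.03 -0.32]
4 [-0.04  0.17 -0.26  0.04 -0.03 -0.  ]
3 [-0.04 -0.83 -0.26  0.07 -0.03  0.31]
2 [-0.04 -1.83 -0.26  0.1  -0.03  0.63]
dv -2.3 err 78.9 lift mm 8.0
```

View pics/s6.png

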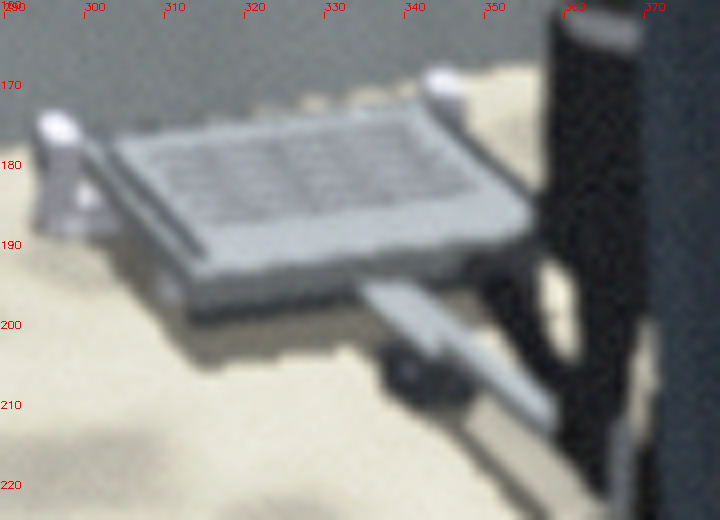

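```bash
cat >> h.py <<'E'
def cloud(n,d):
    K,D,R,t=cam(n); v,u=np.mgrid[0:400,0:640]; p=cv2.undistortPoints(np.stack([u.ravel(),v.ravel()],-1).astype(float)[:,None],K,D)[:,0]
    dd=d.ravel(); X=np.column_stack([p*dd[:,None],dd]); return (X-t)@R
def pang(n,d,pr=True):
    w=cloud(n,d); c,s=np.cos(PL[2]),np.sin(PL[2]); q=w[:,:2]-PL[:2]; x=c*q[:,0]+s*q[:,1]; y=-s*q[:,0]+c*q[:,1]; z=w[:,2]
    m=(x>.012)&(x<.12)&(abs(y)<.062)&(z>.02)&(z<.075)&(d.ravel()>0)
    for _ in range(3):
        A=np.column_stack([x[m],np.ones(m.sum())]); k=np.linalg.lstsq(A,z[m],rcond=None)[0]; res=z-(k[0]*x+k[1]); m&=abs(res)<3*max(res[m].std(),.001)
    print(n,"N",m.sum(),"angle",round(-k[0],4),"edge top z mm",round(k[1]*1000,2),"sd",round(res[m].std()*1000,2)); return -k[0],k[1]
E
python3 - <<'E'
from h import *
for f,n in [("top0d","top"),("t2d","top"),("scene0d","scene"),("s2d","scene"),("s3d","scene")]: pang(n,np.load(f+".npy"))
im,d=camera("scene"); pang("scene",d); im,d=camera("top"); pang("top",d)
E
```

```text
top N 1467 angle -0.0304 edge top z mm 34.58 sd 2.9
top N 1466 angle -0.0365 edge top z mm 34.25 sd 2.92
scene N 529 angle -0.0338 edge top z mm 31.67 sd 1.52
scene N 532 angle -0.033 edge top z mm 31.88 sd 1.5
scene N 532 angle -0.0335 edge top z mm 31.86 sd 1.45
scene N 472 angle 0.0198 edge top z mm 40.07 sd 1.35
top N 1465 angle 0.0229 edge top z mm 42.82 sd 2.77
```

>>> {"method": "play_rows", "body": {
  "moves": [0,-0.8,0,0.07,0,0.3,-1,0,-1.8,0,0.1,0,0.62,-1,0,-2.6,0,0.12,0,0.9,-1,0,-2.6,0,0.12,0,0.9,-1,0,-2.6,0,0.12,0,0.9,-1]
}}

```text
clock: 10.95
position: [0.4246, -0.0269, 0.0424]
tcp_rot: [-0.011, 0.049, 0.999, 0.0]
wrist_force: [5.0, -0.6, 0.8]
grip_width: 0.0149
```

Run:
```python
from h import *
show()
im,d=camera("scene"); pang("scene",d); im,d=camera("top"); pang("top",d)
show()
```

```text
t 10.95 p [ 0.4246 -0.0269  0.0424] yaw 3.0444 pitch -0.0216 F [ 4.96 -0.57  0.84] M [-0.08 -0.91  0.01] w 0.0149 q [-0.06  0.25 -0.56  0.78 -0.    0.03]
scene N 458 angle 0.0382 edge top z mm 42.5 sd 1.4
top N 1467 angle 0.0415 edge top z mm 45.43 sd 2.7
t 11.05 p [ 0.4246 -0.0269  0.0423] yaw 3.0444 pitch -0.0221 F [ 4.62 -0.14  1.21] M [-0.08 -1.07  0.04] w 0.0145 q [-0.06  0.25 -0.56  0.78 -0.    0.03]
```

>>> {"method": "play_rows", "body": {
  "moves": [0,1,0,-0.03,0,-0.33,-1,0,2,0,-0.07,0,-0.67,-1,0,3,0,-0.1,0,-1.05,-1,0,3,0,-0.1,0,-1.1,-1,0,3,0,0.3,0,-1.12,-1,0,3,0,1,0,-1.17,-1,0,3,0,2,0,-1.22,-1,0,3,0,3,0,-1.28,-1,0,3,0,4.5,0,-1.4,-1,0,3,0,4.5,0,-1.4,-1]
}}

```text
clock: 12.05
position: [0.3772, -0.0223, 0.0574]
tcp_rot: [-0.038, 0.048, 0.998, 0.001]
wrist_force: [-0.4, -0.3, -1.8]
grip_width: 0.0148
```

Run:
```python
from h import *
show();print("tip",(toPL(bp((.24,0,.004)))*1000).round(1))
im,d=camera("scene"); pang("scene",d);crop(im,290,160,380,225,8,"pics/s7.png"); im,d=camera("top"); pang("top",d)
```

```text
t 12.05 p [ 0.3772 -0.0223  0.0574] yaw 3.0445 pitch -0.0764 F [-0.4  -0.28 -1.8 ] M [ 0.05 -0.05  0.  ] w 0.0148 q [-0.06  0.2  -0.59  0.86  0.    0.04]
tip [-34.1  -0.5  30.8]
scene N 440 angle 0.0393 edge top z mm 42.58 sd 1.28
top N 1466 angle 0.0314 edge top z mm 44.75 sd 2.99
```

View pics/s7.png

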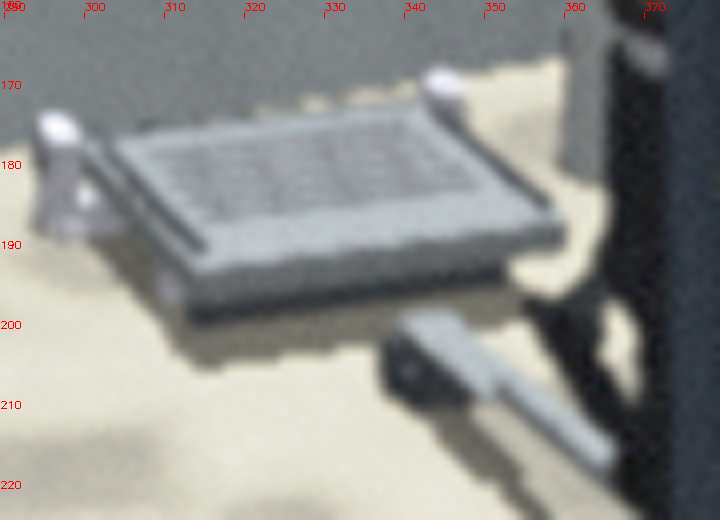

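Run:
```python
from h import *
print(rel([.467,.2925,.08],toolR(.053+np.pi)).round(2))
```

```text
[ 0.26 -4.2  -8.6  -5.42 32.2  -2.67]
```

>>> {"method": "play_rows", "body": {
  "moves": [0,0,0,0,0,-3,-1,0,0,0,0,0,-6,-1,0,-1,-2,-1,3,-8,-1,0,-2,-4,-2,7,-8,-1,0,-3,-6,-3,11,-8,-1,0,-4.2,-8.6,-4,15,-8,-1,0.3,-4.2,-8.6,-4.5,19,-8,-1,0.3,-4.2,-8.6,-5,23,-8,-1,0.3,-4.2,-8.6,-5.4,27,-8,-1,0.3,-4.2,-8.6,-5.4,30,-7,-1,0.3,-4.2,-8.6,-5.4,32.2,-5,-1,0.3,-4.2,-8.6,-5.4,32.2,-2.7,-1]
}}

```text
clock: 13.35
position: [0.4682, 0.2961, 0.08]
tcp_rot: [0.001, -0.028, 1.0, 0.001]
wrist_force: [-0.4, -1.1, -2.1]
grip_width: 0.0146
```

Run:
```python
from h import *
show()
print(rel([.467,.2925,.0125],toolR(.053+np.pi)).round(2))
im,d=camera("scene"); crop(im,190,150,320,270,5,"pics/s8.png")
```

```text
t 13.35 p [0.4682 0.2961 0.08  ] yaw -3.0859 pitch 0.0025 F [-0.43 -1.14 -2.09] M [-0.04  0.11 -0.  ] w 0.0146 q [ 0.56  0.38 -0.23  0.95  0.    0.51]
[ 0.09  0.14  0.15  0.15 -0.36  6.75]
```

View pics/s8.png

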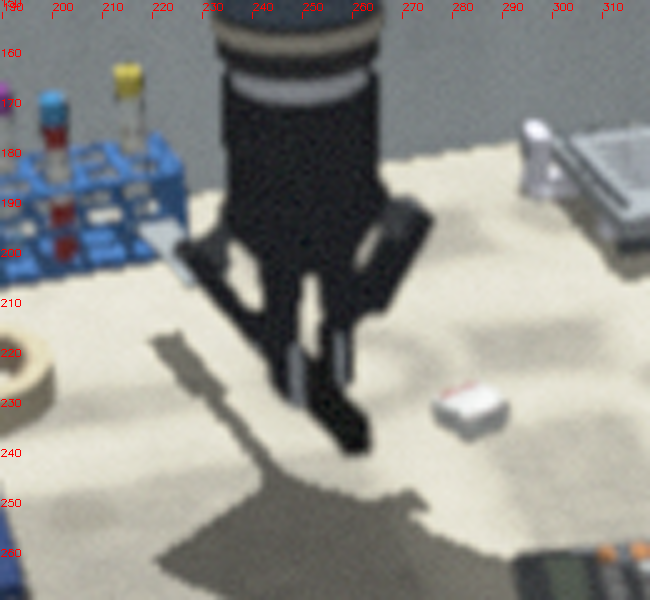

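>>> {"method": "play_rows", "body": {
  "moves": [0,0,0,0,0,2,-1,0,0,0,0,0,4,-1,0,0,0,0,0,5.5,-1,0,0,0,0,0,6.1,-1,0,0,0,0,0,6.3,-1,0,0,0,0,0,6.3,-1]
}}

```text
clock: 14.0
position: [0.4658, 0.2934, 0.0135]
tcp_rot: [-0.001, -0.027, 1.0, -0.001]
wrist_force: [-0.3, -0.2, -2.1]
grip_width: 0.0147
```

Run:
```python
from h import *
show()
im,d=camera("scene"); crop(im,190,170,290,270,6,"pics/s9.png")
```

```text
t 14.0 p [0.4658 0.2934 0.0135] yaw -3.0867 pitch -0.0029 F [-0.33 -0.2  -2.05] M [-0.08  0.05 -0.02] w 0.0147 q [ 0.56  0.45 -0.32  0.8  -0.    0.51]
```

View pics/s9.png

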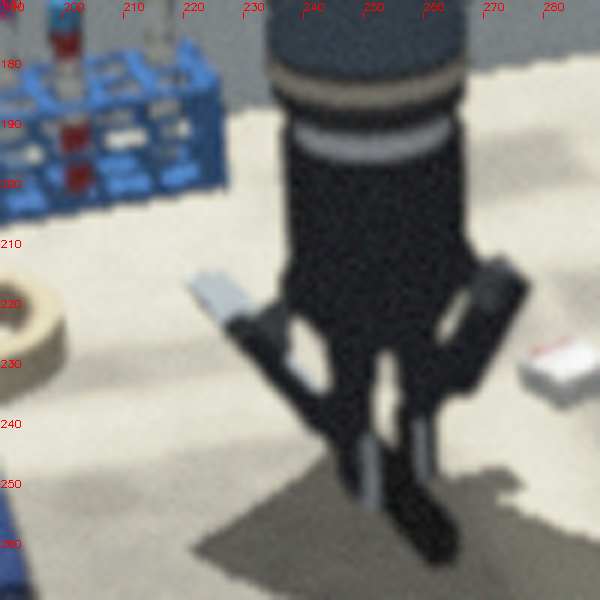

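>>> {"method": "play_rows", "body": {
  "moves": [0,0,0,0,0,0.1,-1,0,0,0,0,0,0.1,-1,0,0,0,0,0,0.1,0,0,0,0,0,0,0.1,1,0,0,0,0,0,0.1,1,0,0,0,0,0,0.1,1,0,0,0,0,0,0.1,1,0,0,0,0,0,-1,1,0,0,0,0,0,-4,1,0,0,0,0,0,-8,1,0,0,0,0,0,-12,1,0,0,0,0,0,-14,1]
}}

```text
clock: 15.25
position: [0.4672, 0.2944, 0.1581]
tcp_rot: [0.001, -0.028, 1.0, 0.0]
wrist_force: [-0.4, 0.1, -0.2]
grip_width: 0.0857
```

Run:
```python
from h import *
show()
im,d=camera("scene"); crop(im,190,150,380,270,4,"pics/s10.png"); pang("scene",d)
P=W((-.016,0,0),(.4468,-.2959,-.3265)); P[2]=.16
print(P,rel(P,toolR(-.3265+np.pi)).round(2))
```

```text
t 15.25 p [0.4672 0.2944 0.1581] yaw -3.0866 pitch 0.0016 F [-0.39  0.11 -0.15] M [ 0.04 -0.04 -0.01] w 0.0857 q [ 0.56  0.32 -0.11  1.14 -0.    0.51]
scene N 455 angle 0.039 edge top z mm 42.57 sd 1.28
[ 0.43164527 -0.29076832  0.16      ] [  0.16   0.21  21.86   6.85 -58.28  -0.13]
```

View pics/s10.png

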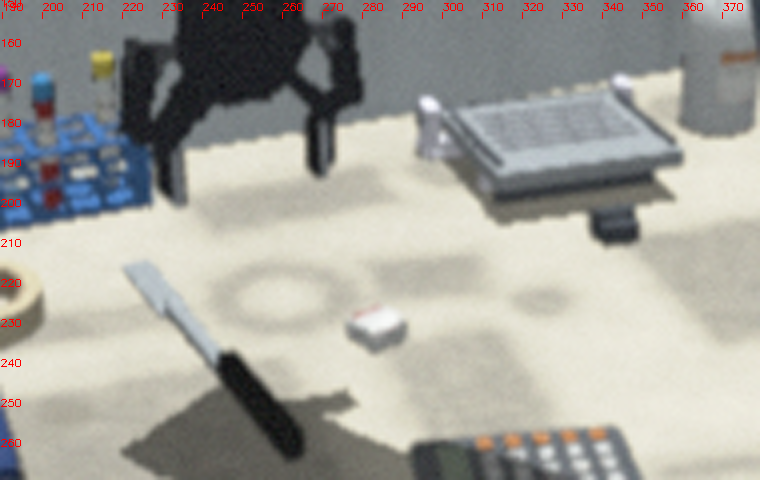

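>>> {"method": "play_rows", "body": {
  "moves": [0,0,2,0.5,-5,0,1,0,0,4,1,-10,0,1,0,0,6,1.5,-15,0,1,0,0,8,2,-20,0,1,0,0,10,3,-25,0,1,0,0,12,3.5,-30,0,1,0,0,14,4,-35,0,1,0,0,16,5,-40,0,1,0,0,18,5.5,-45,0,1,0,0,20,6,-50,0,1,0,0,22,6.5,-55,0,1,0,0,22,6.9,-58.3,0,1]
}}

```text
clock: 16.5
position: [0.4307, -0.2939, 0.1593]
tcp_rot: [0.002, 0.165, 0.986, 0.001]
wrist_force: [1.2, 0.2, -0.3]
grip_width: 0.0854
```

>>> {"method": "play_rows", "body": {
  "moves": [0,0,0,0,0,0,1,0,0,0,0,0,0,1]
}}

```text
clock: 16.7
position: [0.4302, -0.2946, 0.1595]
tcp_rot: [0.002, 0.166, 0.986, 0.001]
wrist_force: [0.1, 0.0, -0.3]
grip_width: 0.0854
```

Run:
```python
from h import *
show()
P=W((-.016,0,0),(.4468,-.2959,-.3265)); P[2]=.09
print(P,rel(P,toolR(-.3265+np.pi)).round(2))
im,d=camera("top"); crop(im,380,190,480,300,6,"pics/t11.png")
```

```text
t 16.7 p [ 0.4302 -0.2946  0.1595] yaw 2.8077 pitch 0.0039 F [ 0.13  0.01 -0.34] M [-0.01  0.02 -0.01] w 0.0854 q [-0.6   0.27 -0.18  1.12  0.   -0.27]
[ 0.43164527 -0.29076832  0.09      ] [ 0.18  0.22 -0.42  0.02  0.39  6.95]
```

View pics/t11.png

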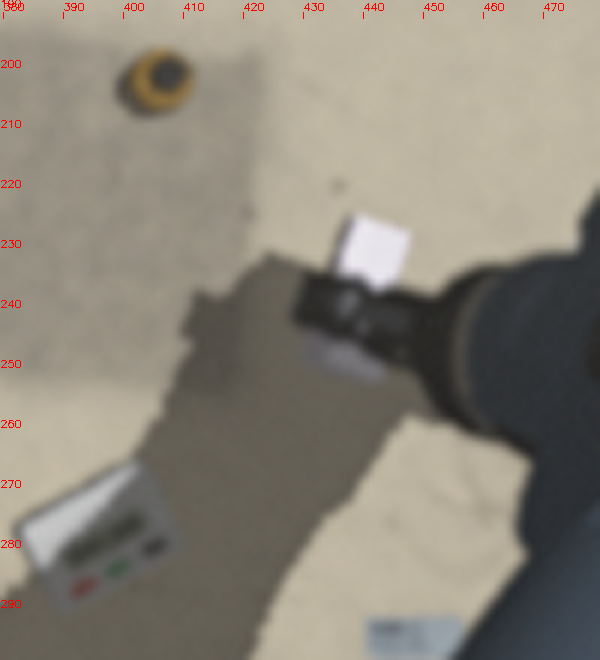

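>>> {"method": "play_rows", "body": {
  "moves": [0.2,0.2,-0.4,0,0.4,2,1,0.2,0.2,-0.4,0,0.4,5,1,0.2,0.2,-0.4,0,0.4,8,1,0.2,0.2,-0.4,0,0.4,10.5,1,0.2,0.2,-0.4,0,0.4,12,1,0.2,0.2,-0.4,0,0.4,12,1,0.2,0.2,-0.4,0,0.4,12,0,0.2,0.2,-0.4,0,0.4,12,-1,0.2,0.2,-0.4,0,0.4,12,-1,0.2,0.2,-0.4,0,0.4,12,-1,0.2,0.2,-0.4,0,0.4,12,-1,0.2,0.2,-0.4,0,0.4,12,-1],
  "newtons": 80
}}

```text
clock: 17.95
position: [0.4327, -0.2899, 0.0404]
tcp_rot: [0.001, 0.162, 0.987, -0.0]
wrist_force: [-0.3, 0.7, 6.3]
grip_width: 0.0291
```

Run:
```python
from h import *
show()
im,d=camera("top"); crop(im,380,190,480,300,6,"pics/t12.png"); np.save("t12.npy",im)
s,p,R=cur()
# heel top and foot corners predicted if heel centre = tcp
m=R.as_matrix(); yaw=np.arctan2(-m[1,0],-m[0,0]); f=(p[0],p[1],yaw)
print(yaw); o=W((.016,0,0),f); print("origin",o)
for q in [(.062,.015,.023),(.062,-.015,.023),(.016,-.015,.023),(.016,.015,.023)]: print(proj("top",W(q,f)).round(1))
```

```text
t 17.95 p [ 0.4327 -0.2899  0.0404] yaw 2.816 pitch 0.0018 F [-0.31  0.67  6.27] M [0.26 0.12 0.07] w 0.0291 q [-0.59  0.38 -0.36  0.83  0.   -0.26]
-0.3255770449498401
origin [ 0.44780806 -0.29504092  0.        ]
[[438.  224.7]]
[[447.3 227.8]]
[[442.8 242.4]]
[[433.4 239.3]]
```

View pics/t12.png

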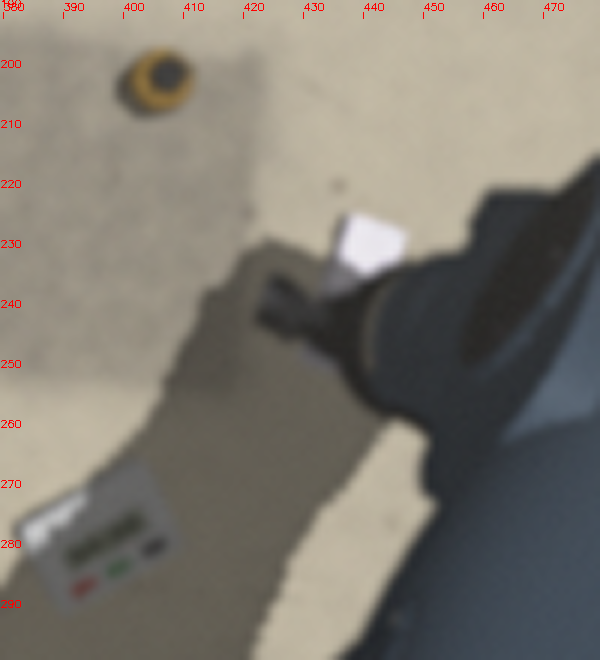

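```bash
cat >> h.py <<'E'
def sp(x,y=-.046,z=.0405): P=W((x-.016,y,0)); P[2]=z; return P,toolR(PL[2]+np.pi)
E
python3 - <<'E'
from h import *
for x,z in ((-.075,.14),(-.075,.0405)):
    print(sp(x,z=z)[0],rel(*sp(x,z=z)).round(2))
E
```

```text
[ 0.55383262 -0.08547887  0.14      ] [ -0.03   0.1  -13.34  -4.96  23.24  -9.96]
[ 0.55383262 -0.08547887  0.0405    ] [-3.000e-02  1.000e-01 -1.334e+01 -4.940e+00  2.325e+01 -1.000e-02]
```

>>> {"method": "play_rows", "body": {
  "moves": [0,0,0,0,0,-1.5,-1,0,0,0,0,0,-5,-1,0,0,0,0,0,-10,-1,0,0,-3,-1,3,-10,-1,0,0,-6,-2,7,-10,-1,0,0,-9,-3,12,-10,-1,0,0,-13.3,-4,17,-10,-1,0,0,-13.3,-5,21,-10,-1,0,0,-13.3,-5,23.2,-10,-1,0,0,-13.3,-5,23.2,-10,-1]
}}

```text
clock: 19.0
position: [0.5549, -0.0833, 0.1402]
tcp_rot: [0.001, 0.045, 0.999, -0.0]
wrist_force: [-0.0, -0.3, -1.7]
grip_width: 0.0286
```

Run:
```python
from h import *
show(); print(rel(*sp(-.075)).round(2))
im,d=camera("scene"); crop(im,280,120,400,220,6,"pics/s13.png")
```

```text
t 19.0 p [ 0.5549 -0.0833  0.1402] yaw 3.0516 pitch 0.0016 F [-0.04 -0.33 -1.71] M [ 0.04  0.05 -0.03] w 0.0286 q [-0.15  0.35 -0.12  1.1   0.   -0.06]
[-0.    0.09  0.16  0.11 -0.22  9.97]
```

View pics/s13.png

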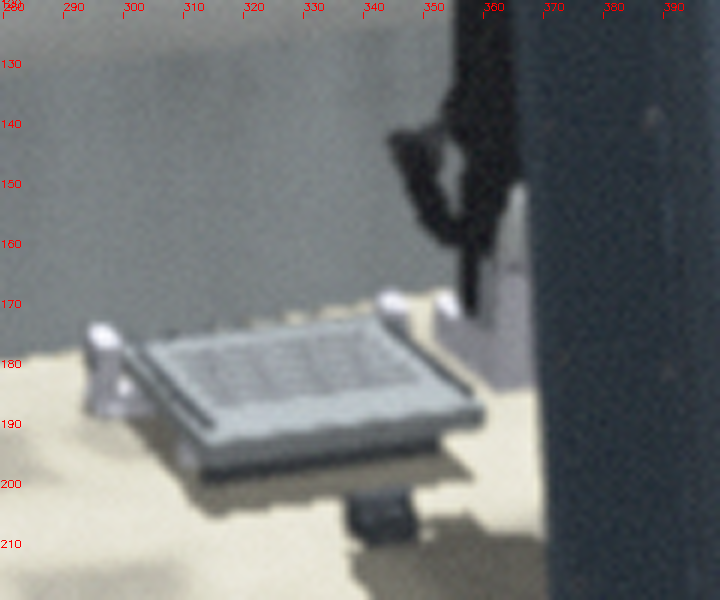

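>>> {"method": "play_rows", "body": {
  "moves": [0,0,0.2,0.1,-0.2,2,-1,0,0,0.2,0.1,-0.2,5,-1,0,0,0.2,0.1,-0.2,8,-1,0,0,0.2,0.1,-0.2,9.3,-1,0,0,0.2,0.1,-0.2,9.8,-1,0,0,0.2,0.1,-0.2,9.9,-1,0,0,0.2,0.1,-0.2,9.9,-1]
}}

```text
clock: 19.75
position: [0.5535, -0.0874, 0.042]
tcp_rot: [0.001, 0.048, 0.999, -0.001]
wrist_force: [0.4, -0.5, -1.5]
grip_width: 0.0288
```

Run:
```python
from h import *
show(); print(rel(*sp(-.075)).round(2),rel(*sp(-.035)).round(2))
im,d=camera("scene"); crop(im,290,150,380,225,8,"pics/s14.png")
s,p,R=cur(); m=R.as_matrix(); f=(p[0],p[1],np.arctan2(-m[1,0],-m[0,0]))
for q in [(.062,.015,.023),(.062,.015,0),(.062,-.015,.023),(.016,.015,.06)]: print(q,proj("scene",W(q,f)).round(1))
```

```text
t 19.75 p [ 0.5535 -0.0874  0.042 ] yaw 3.0464 pitch 0.0023 F [ 0.41 -0.48 -1.55] M [-0.01 -0.   -0.02] w 0.0288 q [-0.16  0.43 -0.27  0.87 -0.   -0.06]
[-0.05  0.13 -0.14 -0.01  0.2   0.15] [-0.05  0.13 -0.14 -4.01  0.21  0.16]
(0.062, 0.015, 0.023) [[350.3 198. ]]
(0.062, 0.015, 0) [[350.  204.6]]
(0.062, -0.015, 0.023) [[359.  196.8]]
(0.016, 0.015, 0.06) [[357.2 193.2]]
```

View pics/s14.png

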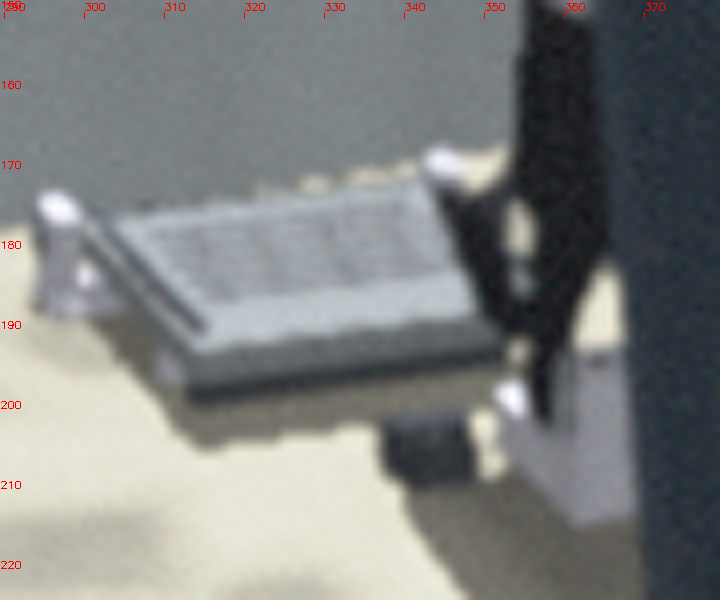

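>>> {"method": "play_rows", "body": {
  "moves": [0,0.1,-0.1,-0.5,0.1,0.1,-1,0,0.1,-0.1,-1,0.2,0.1,-1,0,0.1,-0.1,-1.7,0.2,0.1,-1,0,0.1,-0.1,-2.4,0.2,0.1,-1,0,0.1,-0.1,-3.1,0.2,0.1,-1,0,0.1,-0.1,-3.8,0.2,0.1,-1,0,0.1,-0.1,-4.2,0.2,0.1,-1,0,0.1,-0.1,-4.4,0.2,0.1,-1,0,0.1,-0.1,-4.4,0.2,0.1,-1]
}}

```text
clock: 20.7
position: [0.5979, -0.0895, 0.0412]
tcp_rot: [0.0, 0.047, 0.999, -0.0]
wrist_force: [-0.5, -0.4, -1.1]
grip_width: 0.0288
```

```bash
cat >> h.py <<'E'
def srep(n=12):
    import time
    s,p,R=cur(); m=R.as_matrix(); yaw=np.arctan2(-m[1,0],-m[0,0]); f=(p[0],p[1],yaw)
    o=toPL(W((.016,0,0),f)); h=np.array([np.cos(PL[2]),np.sin(PL[2]),0])
    print("t",round(s["clock"],2),"origin mm",(o*1000).round(2),"tcpz",p[2].round(4),"dyaw",round(yaw-PL[2],4),"Fx",round(float(s["wrist_force"]@h),2),"F",s["wrist_force"].round(2),"M",s["moment"].round(2),"w",round(s["grip_width"],4),"tau",s["tau"].round(2))
E
python3 - <<'E'
from h import *
srep(); print(rel(*sp(-.02)).round(2))
E
```

```text
t 20.7 origin mm [-30.78 -45.92   0.  ] tcpz 0.0412 dyaw -0.0005 Fx -0.45 F [-0.48 -0.35 -1.13] M [ 0.02  0.04 -0.01] w 0.0288 tau [ 3.000e-02 -6.883e+01  3.027e+01 -5.000e-02 -0.000e+00  0.000e+00]
[-0.05  0.05 -0.03 -1.08 -0.01  0.07]
```

>>> {"method": "play_rows", "body": {
  "moves": [0,0,0,-0.25,0,0.03,-1,0,0,0,-0.5,0,0.03,-1,0,0,0,-0.6,0,0.03,-1,0,0,0,-0.6,0,0.03,-1]
}}

```text
clock: 21.1
position: [0.604, -0.0901, 0.0409]
tcp_rot: [0.0, 0.047, 0.999, -0.0]
wrist_force: [-0.7, -0.2, -0.7]
grip_width: 0.0289
```

```bash
python3 -c "
from h import *
srep()"
```

```text
t 21.1 origin mm [-24.66 -45.94   0.  ] tcpz 0.0409 dyaw -0.0005 Fx -0.67 F [-0.7  -0.21 -0.71] M [ 0.   -0.01 -0.  ] w 0.0289 tau [ 1.000e-02 -6.981e+01  3.019e+01 -4.000e-02 -0.000e+00  0.000e+00]
```

>>> {"method": "play_rows", "body": {
  "moves": [0,0,0,-0.1,0,0,-1,0,0,0,-0.2,0,0,-1,0,0,0,-0.2,0,0,-1]
}}

```text
clock: 21.4
position: [0.6061, -0.0903, 0.041]
tcp_rot: [0.001, 0.047, 0.999, -0.0]
wrist_force: [-0.4, -0.2, -1.1]
grip_width: 0.0289
```

```bash
python3 -c "
from h import *
srep()"
```

```text
t 21.4 origin mm [-22.52 -45.94   0.  ] tcpz 0.041 dyaw -0.0005 Fx -0.42 F [-0.44 -0.16 -1.06] M [ 0.02  0.02 -0.01] w 0.0289 tau [ 0.000e+00 -7.011e+01  3.014e+01 -1.000e-02 -0.000e+00  0.000e+00]
```

Free so far (foot tip at about +23.5 mm). I continue in 1.5–2 mm steps.

>>> {"method": "play_rows", "body": {
  "moves": [0,0,0,-0.1,0,0,-1,0,0,0,-0.2,0,0,-1,0,0,0,-0.2,0,0,-1]
}}

```text
clock: 21.7
position: [0.6083, -0.0905, 0.041]
tcp_rot: [0.001, 0.047, 0.999, -0.001]
wrist_force: [0.7, -0.8, -2.4]
grip_width: 0.0289
```

```bash
python3 -c "
from h import *
srep()"
```

```text
t 21.7 origin mm [-20.33 -45.95   0.  ] tcpz 0.041 dyaw -0.0004 Fx 0.75 F [ 0.67 -0.85 -2.35] M [-0.    0.02 -0.  ] w 0.0289 tau [ 0.00e+00 -7.04e+01  3.02e+01 -2.00e-02 -0.00e+00  0.00e+00]
```

>>> {"method": "play_rows", "body": {
  "moves": [0,0,0,-0.1,0,0,-1,0,0,0,-0.15,0,0,-1,0,0,0,-0.15,0,0,-1]
}}

```text
clock: 22.0
position: [0.6098, -0.0906, 0.0409]
tcp_rot: [0.001, 0.047, 0.999, -0.0]
wrist_force: [0.3, 1.0, -1.8]
grip_width: 0.0288
```

```bash
python3 -c "
from h import *
srep()"
```

```text
t 22.0 origin mm [-18.76 -45.94   0.  ] tcpz 0.0409 dyaw -0.0005 Fx 0.18 F [ 0.28  0.99 -1.82] M [0.04 0.02 0.02] w 0.0288 tau [ 0.000e+00 -7.062e+01  3.025e+01 -3.000e-02 -0.000e+00  0.000e+00]
```

>>> {"method": "play_rows", "body": {
  "moves": [0,0,0,-0.1,0,0,-1,0,0,0,-0.15,0,0,-1,0,0,0,-0.15,0,0,-1]
}}

```text
clock: 22.3
position: [0.6114, -0.0908, 0.041]
tcp_rot: [0.001, 0.047, 0.999, -0.001]
wrist_force: [0.5, 0.9, -1.6]
grip_width: 0.029
```

```bash
python3 -c "
from h import *
srep()"
```

```text
t 22.3 origin mm [-17.14 -45.96   0.  ] tcpz 0.041 dyaw -0.0005 Fx 0.36 F [ 0.45  0.94 -1.61] M [0.02 0.09 0.01] w 0.029 tau [ 0.000e+00 -7.082e+01  3.028e+01 -3.000e-02 -0.000e+00  0.000e+00]
```

>>> {"method": "play_rows", "body": {
  "moves": [0,0,0,-0.1,0,0,-1,0,0,0,-0.15,0,0,-1,0,0,0,-0.15,0,0,-1]
}}

```text
clock: 22.6
position: [0.613, -0.0909, 0.041]
tcp_rot: [0.001, 0.047, 0.999, -0.001]
wrist_force: [1.2, -0.0, -1.2]
grip_width: 0.0288
```

```bash
python3 -c "
from h import *
srep()"
```

```text
t 22.6 origin mm [-15.57 -45.94   0.  ] tcpz 0.041 dyaw -0.0004 Fx 1.24 F [ 1.24 -0.01 -1.17] M [-0.    0.01 -0.01] w 0.0288 tau [ 0.000e+00 -7.103e+01  3.032e+01 -3.000e-02 -0.000e+00  0.000e+00]
```

>>> {"method": "play_rows", "body": {
  "moves": [0,0,0,-0.1,0,0,-1,0,0,0,-0.15,0,0,-1,0,0,0,-0.15,0,0,-1]
}}

```text
clock: 22.9
position: [0.6146, -0.0911, 0.041]
tcp_rot: [0.001, 0.047, 0.999, -0.0]
wrist_force: [-1.4, 0.1, -1.9]
grip_width: 0.0286
```

```bash
python3 -c "
from h import *
srep()"
```

```text
t 22.9 origin mm [-13.94 -45.94   0.  ] tcpz 0.041 dyaw -0.0005 Fx -1.4 F [-1.39  0.08 -1.93] M [-0.02  0.01 -0.04] w 0.0286 tau [ 0.000e+00 -7.123e+01  3.036e+01 -3.000e-02 -0.000e+00  0.000e+00]
```

>>> {"method": "play_rows", "body": {
  "moves": [0,0,0,-0.1,0,0,-1,0,0,0,-0.15,0,0,-1,0,0,0,-0.15,0,0,-1]
}}

```text
clock: 23.2
position: [0.6162, -0.0912, 0.041]
tcp_rot: [0.001, 0.047, 0.999, -0.001]
wrist_force: [-0.5, 0.6, -0.8]
grip_width: 0.0289
```

```bash
python3 -c "
from h import *
srep()"
```

```text
t 23.2 origin mm [-12.34 -45.95   0.  ] tcpz 0.041 dyaw -0.0005 Fx -0.55 F [-0.5   0.57 -0.76] M [ 0.02  0.03 -0.05] w 0.0289 tau [ 0.000e+00 -7.143e+01  3.040e+01 -3.000e-02 -0.000e+00  0.000e+00]
```

>>> {"method": "play_rows", "body": {
  "moves": [0,0,0,-0.1,0,0,-1,0,0,0,-0.15,0,0,-1,0,0,0,-0.15,0,0,-1]
}}

```text
clock: 23.5
position: [0.6169, -0.0913, 0.0408]
tcp_rot: [0.0, 0.047, 0.999, -0.001]
wrist_force: [-6.2, 0.2, 1.6]
grip_width: 0.0289
```

```bash
python3 -c "
from h import *
srep()"
```

```text
t 23.5 origin mm [-11.62 -45.99   0.  ] tcpz 0.0408 dyaw -0.0005 Fx -6.18 F [-6.19  0.24  1.55] M [0.06 0.99 0.03] w 0.0289 tau [ 2.900e-01 -7.061e+01  3.252e+01 -2.030e+00  1.300e-01  3.000e-02]
```

>>> {"method": "play_rows", "body": {
  "moves": [0,0,0,-0.1,0,0,-1,0,0,0,-0.2,0,0,-1,0,0,0,-0.28,0,0,-1,0,0,0,-0.28,0,0,-1]
}}

```text
clock: 23.9
position: [0.6188, -0.0915, 0.0407]
tcp_rot: [-0.001, 0.047, 0.999, -0.0]
wrist_force: [-5.7, 0.1, 2.8]
grip_width: 0.0291
```

```bash
python3 -c "
from h import *
srep()"
```

```text
t 23.9 origin mm [ -9.78 -46.     0.  ] tcpz 0.0407 dyaw -0.0005 Fx -5.72 F [-5.73  0.14  2.84] M [0.11 1.17 0.07] w 0.0291 tau [ 3.300e-01 -7.062e+01  3.300e+01 -2.480e+00  1.500e-01  4.000e-02]
```

>>> {"method": "play_rows", "body": {
  "moves": [0,0,0,-0.1,0,0,-1,0,0,0,-0.18,0,0,-1,0,0,0,-0.18,0,0,-1]
}}

```text
clock: 24.2
position: [0.6195, -0.0916, 0.0407]
tcp_rot: [-0.002, 0.047, 0.999, -0.0]
wrist_force: [-7.0, 0.3, 4.4]
grip_width: 0.0289
```

Run:
```python
from h import *
srep(); show()
im,d=camera("scene"); crop(im,300,160,380,225,9,"pics/s15.png"); pang("scene",d)
```

```text
t 24.2 origin mm [ -9.01 -45.99   0.  ] tcpz 0.0407 dyaw -0.0005 Fx -7.04 F [-7.05  0.26  4.36] M [0.09 1.32 0.07] w 0.0289 tau [ 3.700e-01 -6.983e+01  3.308e+01 -2.880e+00  1.500e-01  5.000e-02]
t 24.2 p [ 0.6195 -0.0916  0.0407] yaw 3.0484 pitch -0.0035 F [-7.05  0.26  4.36] M [0.09 1.32 0.07] w 0.0289 q [-0.15  0.53 -0.09  0.95 -0.   -0.05]
scene N 383 angle 0.0352 edge top z mm 42.35 sd 1.24
```

View pics/s15.png

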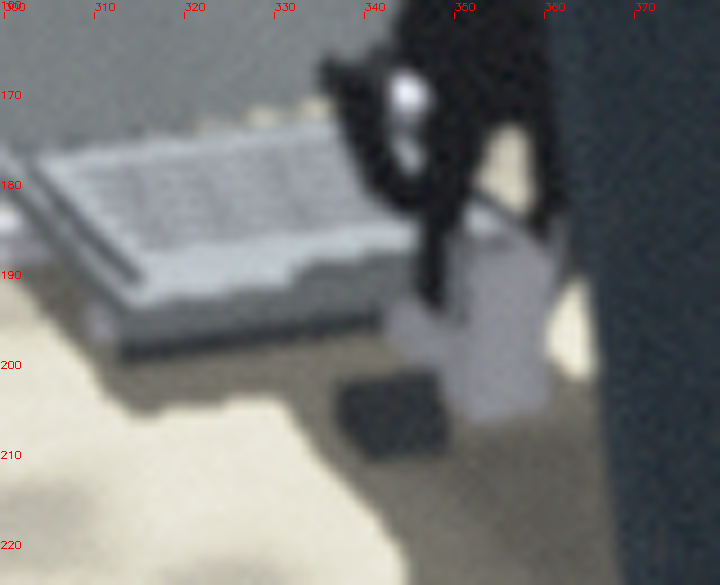

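>>> {"method": "play_rows", "body": {
  "moves": [0,0,0,0,0,0,-1,0,0,0,0,0,0,-0.2,0,0,0,0,0,0,0.2,0,0,0,0,0,0,0.2,0,0,0,0,0,0,0.2,0,0,0,0,0,0,0.2]
}}

```text
clock: 24.85
position: [0.6197, -0.0916, 0.0407]
tcp_rot: [-0.002, 0.047, 0.999, -0.0]
wrist_force: [-0.3, 0.3, -0.1]
grip_width: 0.0509
```

Run:
```python
from h import *
srep()
```

```text
t 24.85 origin mm [ -8.85 -45.98   0.  ] tcpz 0.0407 dyaw -0.0005 Fx -0.29 F [-0.26  0.34 -0.06] M [ 0.02  0.01 -0.03] w 0.0509 tau [ 0.000e+00 -7.125e+01  2.996e+01  3.000e-02 -0.000e+00  0.000e+00]
```

>>> {"method": "play_rows", "body": {
  "moves": [0,0,0,0,0,-2,0.2,0,0,0,0,0,-6,0.2,0,0,0,0,0,-10,0.2,0,0,0,4,0,-14,-1,0,0,0,9,0,-17,-1,0,0,0,14,-3,-17,-1,0,0,0,16,-8,-17,-1,0,0,0,16,-12,-17,-1,0,0,0,16,-12,-17,-1]
}}

```text
clock: 25.75
position: [0.4482, -0.1996, 0.2122]
tcp_rot: [-0.001, 0.048, 0.999, -0.001]
wrist_force: [0.2, 0.4, 0.1]
grip_width: 0.0002
```

Run:
```python
from h import *
show()
im,d=camera("scene"); crop(im,290,160,390,225,8,"pics/s16.png"); pang("scene",d); np.save("s16.npy",im)
im,d=camera("top"); crop(im,310,110,430,220,6,"pics/t16.png"); pang("top",d); np.save("t16.npy",im); np.save("t16d.npy",d)
```

```text
t 25.75 p [ 0.4482 -0.1996  0.2122] yaw 3.0447 pitch -0.0018 F [0.22 0.36 0.09] M [ 0.    0.01 -0.02] w 0.0002 q [-0.42  0.19 -0.15  1.23 -0.   -0.32]
scene N 450 angle 0.0392 edge top z mm 42.66 sd 1.28
top N 1472 angle 0.0339 edge top z mm 44.9 sd 2.8
```

View pics/s16.png

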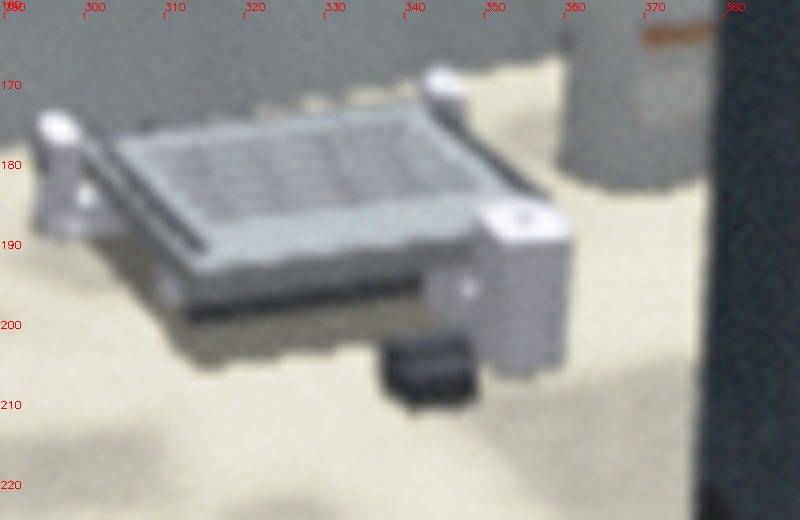

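View pics/t16.png

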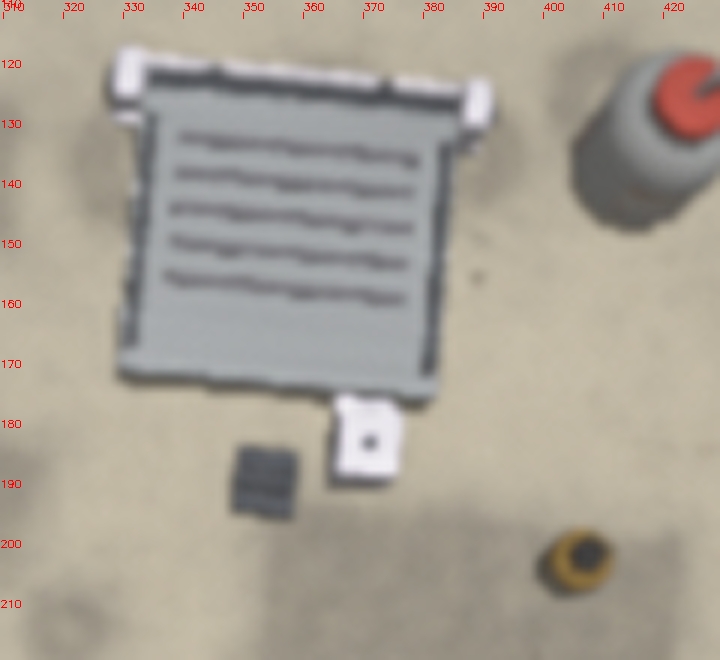

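Run:
```python
from h import *
c=lambda x,y:(310+x/6-.5,110+y/6-.5)
print((toPL(pz("top",*c(369,442),.06))*1000).round(1))
for q in [(337,398),(403,404),(398,478),(335,473)]: print((toPL(pz("top",*c(*q),.06))*1000).round(1))
P=W((.03,-.025,0)); P[2]=.12
print(P,rel(P,toolR(PL[2]+np.pi)).round(2))
```

```text
[-26.1 -46.2  60. ]
[ -5.9 -29.   60. ]
[ -6.  -61.4  60. ]
[-42.5 -61.7  60. ]
[-42.7 -30.8  60. ]
[ 0.67625701 -0.07576968  0.12      ] [ -0.07  -0.15  -0.21 -21.44  14.3    9.09]
```

>>> {"method": "play_rows", "body": {
  "moves": [0,0,0,-4,2,0,-1,0,0,0,-8,5,0,-1,0,0,0,-13,8,2,-1,0,0,0,-17,11,4,-1,0,0,0,-21.4,14.3,6,-1,0,0,0,-21.4,14.3,9,-1,0,0,0,-21.4,14.3,12,-1,0,0,0,-21.4,14.3,14,-1,0,0,0,-21.4,14.3,14.5,-1,0,0,0,-21.4,14.3,14.5,-1]
}}

```text
clock: 26.85
position: [0.6754, -0.0744, 0.0651]
tcp_rot: [-0.002, 0.048, 0.999, -0.0]
wrist_force: [-0.2, -0.0, 1.0]
grip_width: -0.0002
```

Run:
```python
from h import *
show(); s,p,R=cur(); print((toPL(p)*1000).round(1))
im,d=camera("scene"); crop(im,290,140,390,225,8,"pics/s17.png"); pang("scene",d)
```

```text
t 26.85 p [ 0.6754 -0.0744  0.0651] yaw 3.0465 pitch -0.0044 F [-0.18 -0.02  1.  ] M [-0.02 -0.03 -0.03] w -0.0002 q [-0.11  0.6   0.1   1.08 -0.   -0.01]
[ 29.1 -23.7  65.1]
scene N 400 angle 0.0513 edge top z mm 43.68 sd 1.37
```

View pics/s17.png

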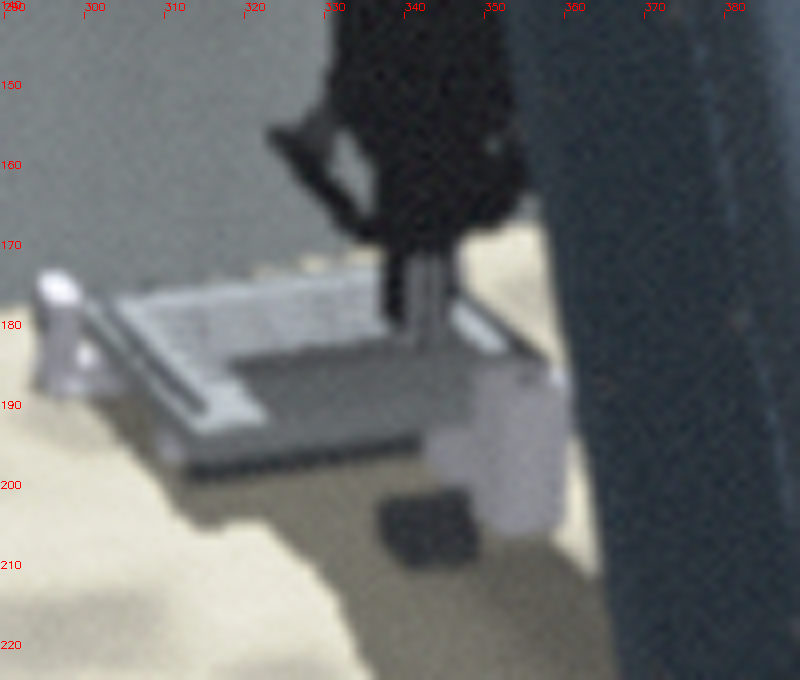

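>>> {"method": "play_rows", "body": {
  "moves": [0,0,0,0,0,0.4,-1,0,0,0,0,0,0.8,-1,0,0,0,0,0,1.1,-1,0,0,0,0,0,1.3,-1,0,0,0,0,0,1.3,-1]
}}

```text
clock: 27.4
position: [0.6759, -0.075, 0.0532]
tcp_rot: [-0.001, 0.048, 0.999, -0.0]
wrist_force: [-0.2, 1.3, -0.1]
grip_width: 0.0006
```

>>> {"method": "play_rows", "body": {
  "moves": [0,0,0,0,0,0.15,-1,0,0,0,0,0,0.25,-1,0,0,0,0,0,0.25,-1]
}}

```text
clock: 27.7
position: [0.676, -0.075, 0.0515]
tcp_rot: [-0.001, 0.048, 0.999, -0.0]
wrist_force: [-1.1, 0.4, 5.1]
grip_width: -0.0001
```

>>> {"method": "play_rows", "body": {
  "moves": [0,0,0,0,0,0.1,-1,0,0,0,0,0,0.2,-1,0,0,0,0,0,0.3,-1,0,0,0,0,0,0.3,-1]
}}

```text
clock: 28.1
position: [0.6759, -0.075, 0.0495]
tcp_rot: [-0.001, 0.048, 0.999, -0.0]
wrist_force: [-2.8, 0.9, 8.1]
grip_width: 0.0
```

Run:
```python
from h import *
show()
```

```text
t 28.1 p [ 0.6759 -0.075   0.0495] yaw 3.0457 pitch -0.0014 F [-2.85  0.88  8.06] M [ 0.11  0.81 -0.03] w 0.0 q [-0.11  0.61  0.08  1.04 -0.   -0.01]
```

>>> {"method": "play_rows", "body": {
  "moves": [0,0,0,0,0,0.1,-1,0,0,0,0,0,0.2,-1,0,0,0,0,0,0.25,-1,0,0,0,0,0,0.25,-1]
}}

```text
clock: 28.5
position: [0.6757, -0.075, 0.0481]
tcp_rot: [-0.0, 0.048, 0.999, -0.0]
wrist_force: [-3.3, 0.5, 9.1]
grip_width: -0.0
```

Run:
```python
from h import *
show()
```

```text
t 28.5 p [ 0.6757 -0.075   0.0481] yaw 3.0456 pitch -0.0009 F [-3.34  0.47  9.12] M [ 0.19  0.8  -0.01] w -0.0 q [-0.11  0.61  0.07  1.04 -0.   -0.01]
```

>>> {"method": "play_rows", "body": {
  "moves": [0,0,0,0,0,0.1,-1,0,0,0,0,0,0.2,-1,0,0,0,0,0,0.2,-1]
}}

```text
clock: 28.8
position: [0.6757, -0.0751, 0.0472]
tcp_rot: [-0.0, 0.048, 0.999, -0.0]
wrist_force: [-2.5, 0.3, 9.2]
grip_width: 0.0
```

Run:
```python
from h import *
show()
```

```text
t 28.8 p [ 0.6757 -0.0751  0.0472] yaw 3.0456 pitch -0.0004 F [-2.47  0.29  9.22] M [ 0.11  0.75 -0.03] w 0.0 q [-0.11  0.61  0.07  1.04 -0.   -0.01]
```

>>> {"method": "play_rows", "body": {
  "moves": [0,0,0,0,0,0.1,-1,0,0,0,0,0,0.18,-1,0,0,0,0,0,0.18,-1]
}}

```text
clock: 29.1
position: [0.6757, -0.075, 0.0471]
tcp_rot: [0.0, 0.048, 0.999, -0.0]
wrist_force: [-5.0, 1.3, 13.7]
grip_width: 0.0001
```

Run:
```python
from h import *
show()
im,d=camera("scene"); pang("scene",d); crop(im,290,140,390,225,8,"pics/s18.png")
```

```text
t 29.1 p [ 0.6757 -0.075   0.0471] yaw 3.0455 pitch 0.0007 F [-4.98  1.35 13.68] M [0.15 1.11 0.03] w 0.0001 q [-0.11  0.61  0.07  1.03 -0.   -0.01]
scene N 443 angle 0.0632 edge top z mm 42.38 sd 3.99
```

View pics/s18.png

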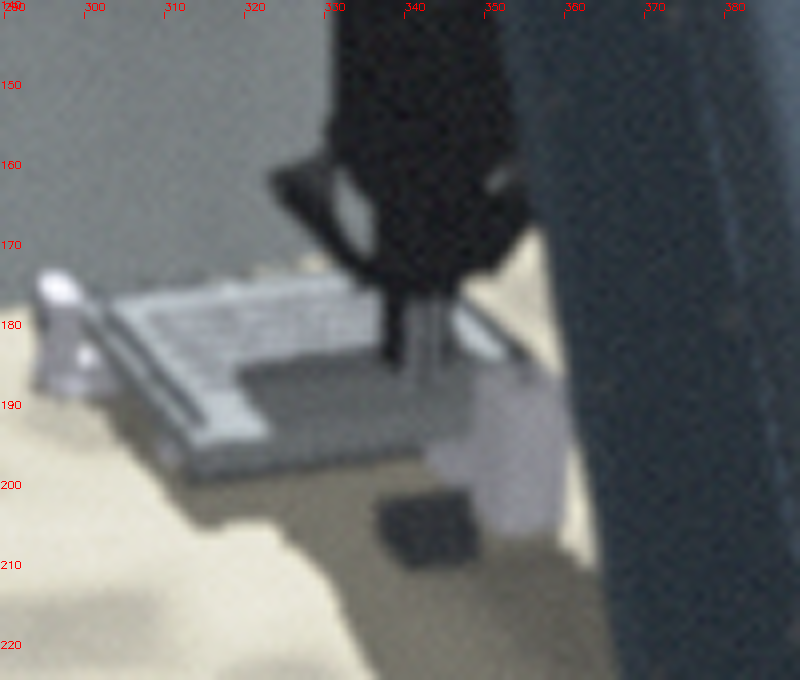

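>>> {"method": "play_rows", "body": {
  "moves": [0,0,0,0,0,0.15,-1,0,0,0,0,0,0.22,-1,0,0,0,0,0,0.22,-1]
}}

```text
clock: 29.45
position: [0.6757, -0.0751, 0.0471]
tcp_rot: [0.001, 0.048, 0.999, -0.0]
wrist_force: [-6.5, 0.5, 17.0]
grip_width: -0.0
```

Run:
```python
from h import *
show()
```

```text
t 29.45 p [ 0.6757 -0.0751  0.0471] yaw 3.0455 pitch 0.0021 F [-6.51  0.53 16.96] M [0.2  1.39 0.01] w -0.0 q [-0.11  0.61  0.07  1.03 -0.   -0.01]
```

>>> {"method": "play_rows", "body": {
  "moves": [0,0,0,0,0,0,-1,0,0,0,0,0,-0.1,-1,0,0,0,0,0,-0.4,-1,0,0,0,0,0,-2,-1,0,0,0,0,0,-6,-1,0,0,0,0,0,-11,-1,0,0,0,4,0,-15,-1,0,0,0,9,0,-15,-1,0,0,0,14,-4,-15,-1,0,0,0,19,-9,-15,-1,0,0,0,23,-13,-15,-1,0,0,0,23,-13,-15,-1]
}}

```text
clock: 30.65
position: [0.4321, -0.183, 0.1968]
tcp_rot: [0.001, 0.048, 0.999, -0.001]
wrist_force: [0.4, -0.7, 0.2]
grip_width: 0.0001
```

Run:
```python
from h import *
show()
im,d=camera("scene"); crop(im,290,160,390,225,8,"pics/s19.png"); pang("scene",d); cv2.imwrite("pics/s19f.png",im[:,:,::-1])
im,d=camera("top"); crop(im,310,110,430,220,6,"pics/t19.png"); pang("top",d); np.save("t19.npy",im); cv2.imwrite("pics/t19f.png",im[:,:,::-1])
```

```text
t 30.65 p [ 0.4321 -0.183   0.1968] yaw 3.0458 pitch 0.0023 F [ 0.39 -0.74  0.21] M [-0.03  0.   -0.  ] w 0.0001 q [-0.4   0.16 -0.22  1.18 -0.   -0.3 ]
scene N 491 angle -0.0024 edge top z mm 36.65 sd 1.35
top N 1466 angle -0.0029 edge top z mm 39.23 sd 2.9
```

View pics/s19.png

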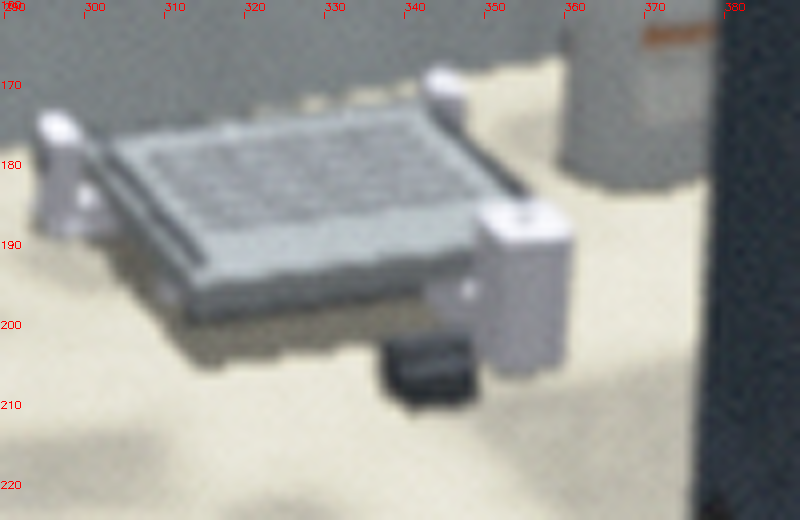

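View pics/t19.png

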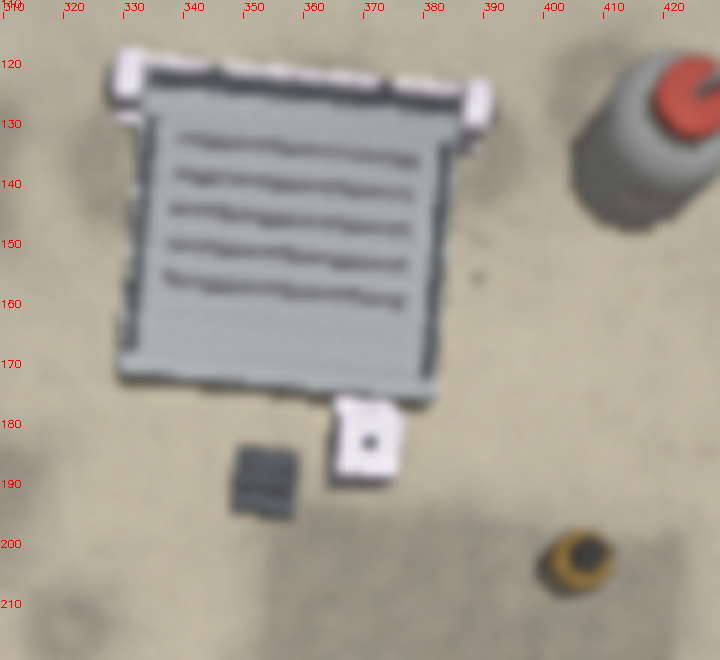

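View pics/t19f.png

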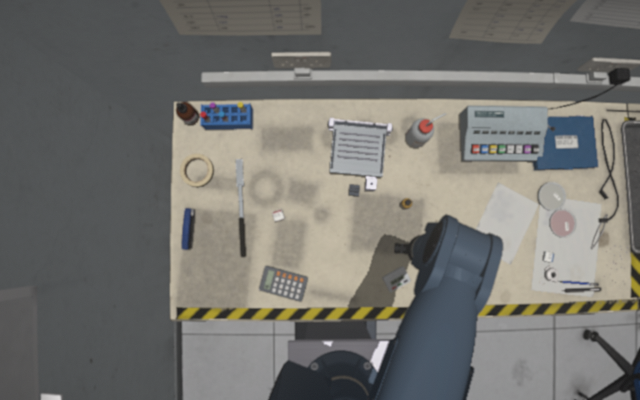

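Run:
```python
from h import *
print(ticket.close_job())
```

```text
the job is handed in; nothing more can be done
None
```

I finished every step and handed the job in at about 31 s of the 72 s allowed. The hand-in gave no verdict, and I could not measure two of the judged values directly.

**What I did:**
- I levered the plate's front edge up with the bar over the block, to about +0.036 rad (roughly 5 mm above level). It stayed there after I withdrew the bar.
- I laid the bar flat at its starting place.
- I slid the spacer's foot under the edge right of the block, about 46 mm from the middle. It met the stop about 35 mm behind the edge, and I pushed the stop back at a steady 6–7 N.
- I pressed the plate down with the closed fingers at up to about 17 N. It stopped moving at 47.1 mm tool height, which means it had settled on the spacer.

**Last checks:**
- **Plate:** the camera depth fits gave -0.0024 and -0.0029 rad. Comparing edge heights with the start gave about -0.004 rad. Both are within -0.009 to +0.007 rad.
- **Spacer:** it looked upright and square. The camera put it about 1 mm further out from the plate than the arm's own position did, which is within the calibration error.
- **Bar and other things:** the bar was clear of plate and block, and nothing else had visibly moved.

**Not measured directly:**
- **Stop travel:** I estimate 2.6–3.3 mm from the hand travel after first contact.
- **Plate resting force:** I inferred that the plate still bears on the spacer from the press. I did not measure it after letting go.

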